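Free the clamped battery and put the repair things in their holders

ROBOT

A 6-joint arm with a two-finger parallel gripper is mounted at the origin on a cart in front of the work surface, level with it; the furniture and walls round the work are solid. World frame = base frame: x ahead of the robot, y to its left, z up, the work surface at z = 0. Lengths are in m, angles in rad, forces in N, time in s.
With the tool pointing down it reaches from about 0.35 to 0.95 m from the base axis. Payload 17.4 kg.
Tool frame: the origin (TCP) lies midway between the tips of the shut fingers; the grasp point (between the pads) lies grasp_offset behind it (grasp_offset is the distance from the TCP to the grasp point, in m); z points along the fingers, y is the line along which they close (so a half turn about z gives the same grasp; the last joint's range is limited). The gripper opens to 93 mm and grips with 3 to 60 N. Pads are 15 mm wide; open, the fingers measure 128 mm over their backs; the gripper's body (75 mm by 188 mm) begins 65 mm behind the grasp point.
Start: joints at [-1.296, 0.116, 1.442, -0, 1.584, -0.038], TCP at [0.208, -0.642, 0.219] pointing down, gripper open.
Joint ranges: [-2.83, 2.83], [-0.83, 2.19], [0.07, 2.5], [-1.14, 4.28], [0.01, 3], [-2.97, 2.97]. Speed limits (rad/s): [1.89, 1.89, 2.22, 3.14, 3.14, 3.14].

INTERFACE

Orientations are given as [roll, pitch, yaw] about the fixed x, y, z axes, in that order (R = Rz(yaw) Ry(pitch) Rx(roll)).
In Python, from rig import get_state, camera, get_calibration, sign_off, grasp_offset gives the robot as it stands.
- The arm moves only by the shell command python3 -m crank 'ROWS' [FORCE]. ROWS is a JSON list of rows, 1 to 8 of them, each written [opening, [dx, dy, dz], [rx, ry, rz]]: the opening from 0.0 (shut) to 1.0 (fully open), then dx, dy, dz in shares of 80 cm (1.0 is 80 cm), then a rotation vector rx, ry, rz in fractions of the full range, 1 being 2 pi rad; each row is the pose to reach, as a shift and turn from the pose commanded when the command began, along the tool's axes at that moment; what a row does not reach only later rows make up. A row lasts 1/12 s, in which the tool goes at most 0.0417 m and 0.125 rad, less where a joint would pass 70% of its speed; a pose out of reach is approached as far as the arm can. The fingers move at their own pace and stop on an object; FORCE is the grip in N (left out, the last holds). Time passes only in rows, so rows that do not move let the fingers close. It prints the time, the measured TCP pose, the force, the opening and the grip force at its end. A shift or turn number past 1, either way, is cut back to 1. Input that does not fit is refused with a message, and nothing moves.
- get_state(): the state, without advancing time (a new reading comes with each control period).
- camera(name): name is "scene" or "side" or "wrist"; returns the picture (480x640x3 uint8, red, green, blue); there is no depth.
- get_calibration(name): a dict with "camera_matrix" (3x3 intrinsics, pixels), "camera_from_world" (4x4, takes a point from world to camera coordinates); the wrist camera has in their place "hand_eye" (4x4, takes a point from camera to tool coordinates, whose origin is the TCP and whose axes are the flange's). Camera axes: x right, y down, z forward; pixel columns grow to the right and rows downward; lengths in m; the calibration is good to about 2 mm. A picture is of the moment at which its call begins: read the wrist's pose just before it. get_calibration takes no time and is no camera call.
- sign_off(): hands the job in; it is judged then, once.
The state is a dict: "t": time; "joints": joint angles; "joint_vel": joint speeds; "joint_torque": joint torques, N m; "ee_pos": TCP position; "ee_rot": TCP orientation; "wrist_force": force on the tool from outside, world axes, zero at the start; "moment": the same for the moment, N m; "width": opening from 0.0 (shut) to 1.0 (fully open); "grasp_force": force on a finger pad.
Only numpy, scipy, OpenCV 4.12 (cv2) and the standard library are available. Lean on these libraries where they do the work, as an engineer would, in place of code of your own. Each camera call takes 0.05 s, during which the arm holds its last target. There are 200 camera calls.

TASK

The battery swap is finished and the desk wants tidying: swing the orange-tipped hold-down bar of the clamp jig up and out of the way, then slide the phone battery out from under it and set it, without dropping it, flat inside the white outline of the blue rectangular cradle. Put the plain white solder spool flat in the middle of the round dish and the flat wick spool with the green and yellow label centred on top of it, and stand the small amber flux bottle upright in the narrow blue cup. It does not matter whether the battery or the others come first; leave everything let go and at rest.

Things in the scene. Friction and masses are not known exactly. Their poses are not given: they have to be found in the camera images.
- battery: Black phone battery, flat block 90 x 44 x 9 mm, 45 g. Origin: centre of its underside; x along the 90 mm, z up. Starts on the jig's 10 mm base, its origin over the jig's (within 2 mm), its x along the jig's x, the bar across its rear half. Its front end overhangs the base by 33 mm: grip it there across the 44 mm, about 33 mm from its centre. Either way round in the cradle.
- spool: White solder spool standing flat, 50 mm diameter, 30 mm tall, about 160 g. Origin: centre of its underside, z up along its axis. Grip it across its diameter.
- flux: Small amber flux bottle with white cap, standing: body 21 mm diameter up to 36 mm, cap 14 mm diameter up to 48 mm, about 24 g. Origin: centre of its underside, z up. Grip the upper part of the amber body.
- wick: Flat round desoldering-wick spool, white with a green and yellow label on top, 41 mm diameter, 10 mm thick, 15 g. Origin: centre of its underside, z up. Grip it across its diameter. It goes centred on top of the solder spool (whose flat top is 30 mm above the spool's underside).
- battery_cradle: Battery's target, fixed: blue plate 112 x 66 x 4 mm with a white battery outline. Origin: centre of its underside; x along the 112 mm. Battery rests on the plate (underside 4 mm above the desk) between black stops 9 mm high: end stops 52 mm from the centre along x, side stops 29 mm from it along y, the latter only within 10 mm of mid-length, so fingers fit beside the battery's ends.
- spool_dish: Target of the spool, fixed: blue round shallow dish with dark floor, 74 mm outer and 64 mm inner diameter, rim 7 mm high, floor 3 mm above the desk. Origin: centre of its underside.
- bottle_cup: Target of the flux bottle, fixed: blue narrow cup on a round foot, 45 mm outer and 37 mm inner diameter, rim 18 mm high, floor 5 mm above the desk; foot 64 mm in diameter, 4 mm thick. Origin: centre of its underside.
- clamp_jig: Fixed aluminium jig (sizes in mm). Origin: desk level under the battery's centre; -x to its open front (facing the robot). Base x -12 to 56, y -48 to 34, 10 high; rails 3 beside the battery. Slid 60 to -x, the battery is clear. Steel bar along y at x = 22, hinge along x at y = -38, z = 24.5. Orange grip, 12 wide (x), 22 long, 16 high, centred at y = 50, z = 26.5 with the bar down.
- hold_bar (a joint): Angle of the hold-down bar in rad: 0 down across the battery, 1.57 upright, 1.9 fully back at its stop, leaning over the hinge side (-y of the jig). Stiff hinge: it stays where it is left and takes about 1 N at the grip to move. The grip, pinched across its 12 mm width, turns between the fingers as the bar swings.
- cabinet_edge (a point): Not part of the job, a warning: foot of the right-hand front edge of the tall cabinet's grey side panel, which stands on the desk 26 mm thick and 1.55 m high and runs from here to the left (+y) across the robot's front. Keep the hand, elbow and upper arm to the right (-y) of it; all work lies to its right.
Not all that is in view belongs to the job. What is meant by the wick is not brown or red, and is the smaller of those in its own colour.

How it is judged:
On the way:
1. the bar is swung up (over 1.2 rad) while the battery still lies in the jig (value of joint hold_bar above 1.2 rad and horizontal distance between battery and clamp_jig below 0.025 m), for 0.2 s.
At the end, for the whole second after the job is handed in: Battery flat on the cradle, within 12 mm and 0.2 rad; solder spool flat on the dish floor, within 12 mm; wick spool flat on top of the solder spool, within 12 mm; bottle upright on the cup floor; all released and at rest (horizontal distance between battery and battery_cradle below 0.012 m and z of battery in the frame of battery_cradle between 0.002 and 0.007 m and angle between the x axis of battery and the x axis of battery_cradle, either way round below 0.2 rad and angle between battery's own z axis and vertical below 0.08 rad and linear speed of each of battery, spool, flux, wick below 0.02 m/s and angular speed of each of battery, spool, flux, wick below 0.2 rad/s and horizontal distance between spool and spool_dish below 0.012 m and z of spool in the frame of spool_dish between 0.001 and 0.006 m and angle between each of spool, flux, wick's own z axis and vertical below 0.1 rad and horizontal distance between flux and bottle_cup below 0.012 m and z of flux in the frame of bottle_cup between 0.002 and 0.008 m and horizontal distance between wick and spool below 0.012 m and z of wick in the frame of spool between 0.027 and 0.033 m); the robot touches nothing.
It fails at once if the battery is dropped or thrown (moves faster than 0.75 m/s while the fingers do not touch it: a free fall of about 3 cm) (linear speed of battery above 0.75 m/s and contact force between the fingers and battery below 0.01 N).
It also fails if it takes over 109 s, if anything falls off the work surface, if the arm or the gripper's body presses on something with over 40 N, if the wrist force passes 120 N, or if a joint passes its speed limit or range.

## Working session

There is one attempt and no reset: what is moved stays moved. The work goes in short steps, Python scripts to look and compute and a shell command to move; the robot and the scene stay as the last step left them, time stands still between calls to the robot, and variables do not carry over. Pictures are saved under pics/ and viewed, at most 14 in all, crops included, and the job is handed in when it is done.

```bash
mkdir -p pics; ls; python3 - <<'E'
from rig import *
import cv2,numpy as np
np.set_printoptions(precision=4,suppress=True)
s=get_state();print(s, grasp_offset)
for n in ("scene","side","wrist"):
    cv2.imwrite(f"pics/{n}0.png",camera(n)[:,:,::-1]); print(n,get_calibration(n))
E
```

```text
pics
{'t': 0.0, 'joints': array([-1.2958,  0.1165,  1.4423, -0.    ,  1.584 , -0.0378]), 'joint_vel': array([ 0.0002,  0.0004, -0.0006,  0.001 , -0.003 ,  0.0016]), 'joint_torque': array([  0.0015, -72.1266, -62.2615,   0.0781,   0.0238,  -0.0001]), 'ee_pos': array([ 0.2076, -0.642 ,  0.2179]), 'ee_rot': array([-3.1404, -0.    ,  0.3127]), 'wrist_force': array([-0.3749,  0.4747,  0.3051]), 'moment': array([-0.0258,  0.0082,  0.0226]), 'grasp_force': 0.0, 'width': 1.004093167958628} 0.0188
scene {'camera_matrix': array([[516.8721,   0.    , 311.5524],
       [  0.    , 516.8721, 236.417 ],
       [  0.    ,   0.    ,   1.    ]]), 'camera_from_world': array([[ 0.8834, -0.4687,  0.0018, -0.5845],
       [-0.2628, -0.4986, -0.826 ,  0.0961],
       [ 0.388 ,  0.7292, -0.5636,  0.9142],
       [ 0.    ,  0.    ,  0.    ,  1.    ]])}
side {'camera_matrix': array([[488.1288,   0.    , 323.6275],
       [  0.    , 488.1288, 242.8067],
       [  0.    ,   0.    ,   1.    ]]), 'camera_from_world': array([[-0.9788, -0.204 ,  0.0186,  0.4761],
       [-0.1417,  0.6089, -0.7805,  0.2428],
       [ 0.1479, -0.7666, -0.6249,  0.6658],
       [ 0.    ,  0.    ,  0.    ,  1.    ]])}
wrist {'camera_matrix': array([[336.669 ,   0.    , 320.9173],
       [  0.    , 336.669 , 234.9697],
       [  0.    ,   0.    ,   1.    ]]), 'hand_eye': array([[-0.0001, -0.9581, -0.2866,  0.0792],
       [ 1.    ,  0.0001, -0.0005,  0.0004],
       [ 0.0005, -0.2866,  0.9581, -0.1671],
       [ 0.    ,  0.    ,  0.    ,  1.    ]])}
```

View pics/scene0.png

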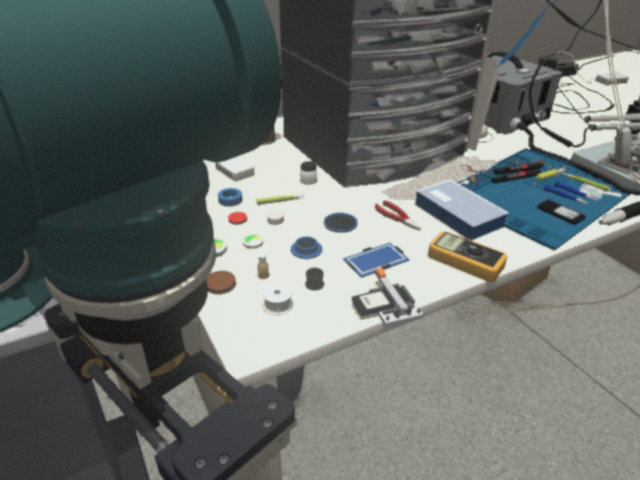

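View pics/side0.png

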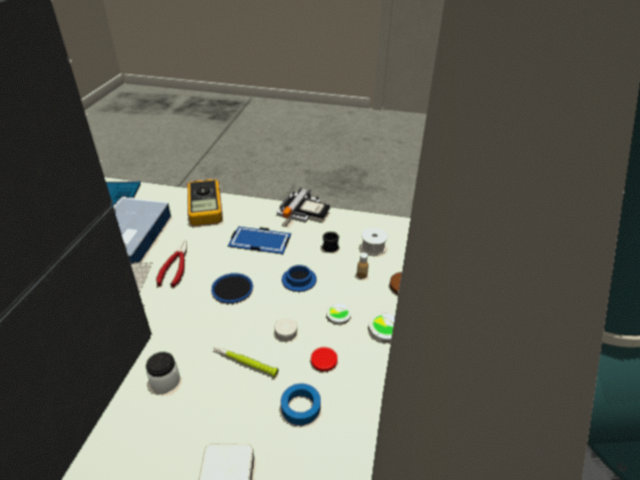

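View pics/wrist0.png

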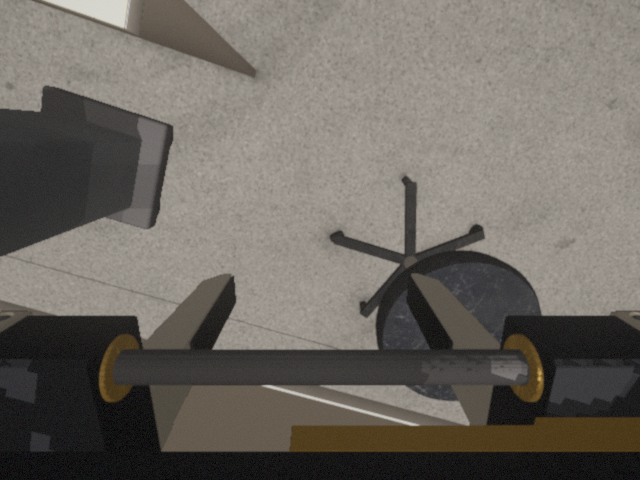

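```bash
cat > h.py <<'E'
import numpy as np,cv2
from rig import *
from scipy.spatial.transform import Rotation as R
np.set_printoptions(precision=4,suppress=True)
def cam(n,pose=None):
    c=get_calibration(n);K=c["camera_matrix"]
    if n=="wrist":
        s=pose or get_state();T=np.eye(4);T[:3,:3]=R.from_euler('xyz',s['ee_rot']).as_matrix();T[:3,3]=s['ee_pos']
        return K,np.linalg.inv(T@c["hand_eye"])
    return K,c["camera_from_world"]
def proj(n,p,pose=None):
    K,M=cam(n,pose);q=K@(M[:3,:3]@np.asarray(p)+M[:3,3]);return q[:2]/q[2]
def P(n,pose=None):
    K,M=cam(n,pose);return K@M[:3]
def ray(n,uv,pose=None):
    K,M=cam(n,pose);d=M[:3,:3].T@np.linalg.inv(K)@np.array([*uv,1.]);return -M[:3,:3].T@M[:3,3],d
def onz(n,uv,z,pose=None):
    c,d=ray(n,uv,pose);return c+d*(z-c[2])/d[2]
def tri(a,uva,b,uvb,pa=None,pb=None):
    X=cv2.triangulatePoints(P(a,pa),P(b,pb),np.array(uva,float),np.array(uvb,float))[:,0];return X[:3]/X[3]
def todo(p,yaw=None):
    "shift of the TCP to p in tool axes, from measured pose, and yaw turn about tool z"
    s=get_state();Rm=R.from_euler('xyz',s['ee_rot'])
    print('ee',s['ee_pos'],s['ee_rot'],'t',s['t'],'shift',Rm.inv().apply(np.asarray(p)-s['ee_pos']), 
      'rotvec' if yaw is not None else '', (Rm.inv()*R.from_euler('xyz',[np.pi,0,yaw])).as_rotvec() if yaw is not None else '')
E
python3 - <<'E'
from h import *
pts=dict(spooltop=((278,292),(374,233)),flux=((263,266),(363,265)),fluxcap=((263,258),(364,257)),wick=((252,240),(339,313)),bigwick=((218,246),(383,325)),puck=((275,217),(286,326)),
dish=((340,222),(232,288)),cup=((306,244),(299,275)),cradle=((377,260),(260,239)),orange=((381,272),(288,212)),black=((315,275),(330,240)))
for k,(a,b) in pts.items():
    X=tri("scene",a,"side",b); print(k,X, proj("scene",X)-a)
print(ray("side",(445,0)),ray("side",(372,480)),ray("scene",(0,0))[0])
for c in [(445,0),(372,480)]:
    o,d=ray("side",c)
    for y in (-.3,-.2,-.1,0): print(o+d*(y-o[1])/d[1])
print(onz("side",(372,480),0))
E
python3 - <<'E'
import cv2
a=cv2.imread('pics/scene0.png');cv2.imwrite('pics/c1.png',cv2.resize(a[180:330,200:430],(800,522),interpolation=cv2.INTER_CUBIC))
a=cv2.imread('pics/side0.png');cv2.imwrite('pics/c2.png',cv2.resize(a[180:350,200:430],(800,591),interpolation=cv2.INTER_CUBIC))
E
```

```text
spooltop [ 0.448  -0.2833  0.0325] [ 0.0721 -0.0319]
flux [ 0.4571 -0.1967  0.0245] [-0.4045  0.1744]
fluxcap [ 0.4572 -0.1975  0.0428] [-0.6691  0.2937]
wick [ 0.4797 -0.0883  0.0081] [-0.2298  0.0994]
bigwick [ 0.4094 -0.078   0.0092] [-1.6376  0.5297]
puck [ 0.5545 -0.0377  0.0127] [ 0.2162 -0.1155]
dish [ 0.6717 -0.1085  0.0046] [-0.2047  0.1463]
cup [ 0.5648 -0.1577  0.0133] [-0.393   0.2264]
cradle [ 0.6676 -0.2539  0.0021] [-0.3482  0.2577]
orange [ 0.6288 -0.3179  0.0306] [-1.1682  0.8451]
black [ 0.5297 -0.2593  0.0205] [-0.6481  0.3581]
(array([0.4019, 0.4597, 0.5966]), array([-0.025 , -1.1202, -0.232 ])) (array([0.4019, 0.4597, 0.5966]), array([-0.018 , -0.4909, -1.0023])) [ 0.1868 -0.8927  0.5957]
[ 0.385  -0.3     0.4393]
[ 0.3872 -0.2     0.46  ]
[ 0.3894 -0.1     0.4807]
[0.3916 0.     0.5014]
[ 0.3741 -0.3    -0.9543]
[ 0.3778 -0.2    -0.7501]
[ 0.3814 -0.1    -0.5459]
[ 0.3851  0.     -0.3418]
[0.3912 0.1674 0.    ]
```

View pics/c1.png

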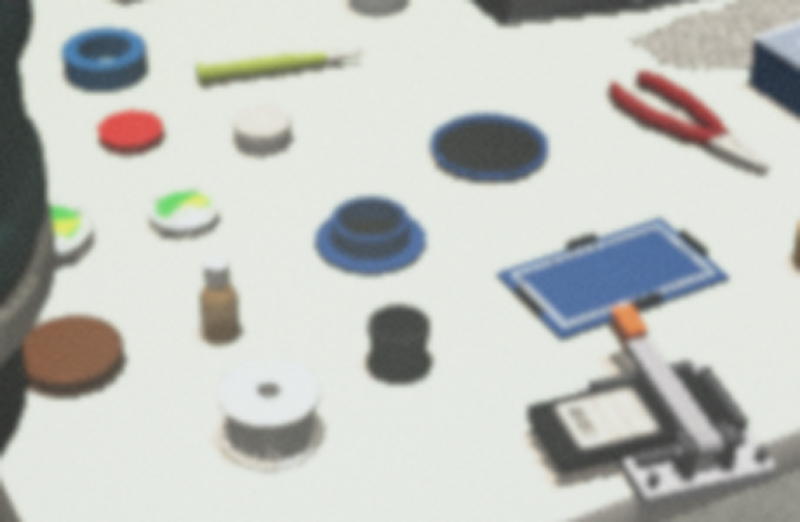

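View pics/c2.png

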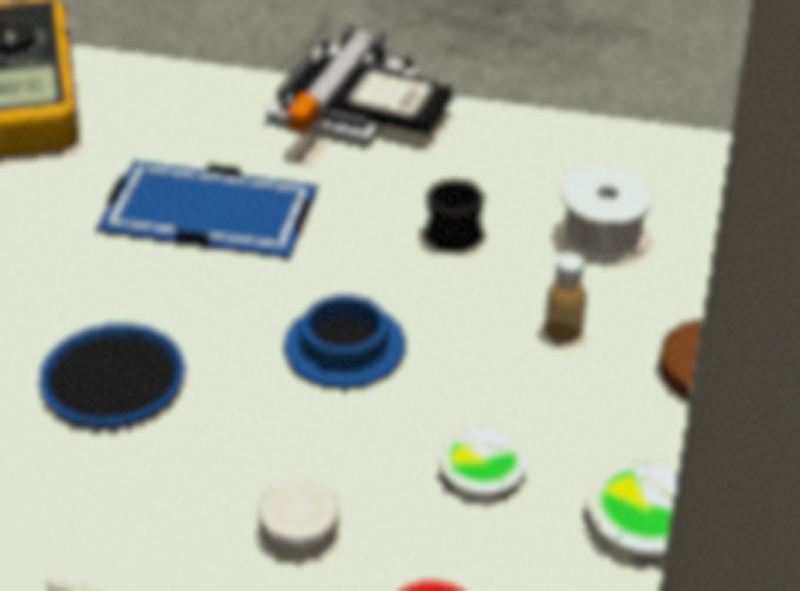

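```bash
python3 - <<'E'
from h import *
g=onz("scene",(380.6,272.6),.0265);h=onz("scene",(401,306),.0245)
g2=onz("side",(288,212),.0265)
print(g,g2,h,np.arctan2(*(g-h)[1::-1]), np.linalg.norm(g-h))
# cradle corners from c1 crop (z=.004)
c=lambda u,v:(200+u/3.478,180+v/3.478)
cs=[onz("scene",c(*p),.004) for p in [(500,275),(658,220),(728,277),(566,337)]]
print(cs,np.mean(cs,0))
print(onz("side",(640,0),.5),onz("side",(588,480),0.)); print([proj("scene",(.38,y,z)) for y in(-.05,0,.05,.1) for z in (0,.3)])
todo((.57,-.36,.30),None)
E
```

```text
[ 0.6336 -0.3138  0.0265] [ 0.6275 -0.3211  0.0265] [ 0.6149 -0.4007  0.0245] 1.3583732527711243 0.08883865002242795
[array([ 0.6126, -0.2235,  0.004 ]), array([ 0.7197, -0.2206,  0.004 ]), array([ 0.7222, -0.2834,  0.004 ]), array([ 0.6154, -0.2862,  0.004 ])] [ 0.6675 -0.2535  0.004 ]
[ 0.2229 -0.0574  0.5   ] [0.1312 0.1108 0.    ]
[array([197.9385, 247.0866]), array([175.8212,  99.5761]), array([190.4319, 234.5837]), array([167.7961,  90.7306]), array([183.4238, 222.911 ]), array([160.401 ,  82.5795]), array([176.8661, 211.9887]), array([153.5644,  75.0441])]
ee [ 0.2076 -0.6421  0.2181] [-3.1408 -0.      0.3128] t 0.15 shift [ 0.4316 -0.157  -0.0817]
```

Units first: shifts go in shares of 80 cm and turns go in shares of 2 pi rad. So 0.43 m / 0.8 = 0.5375, -0.157 m / 0.8 = -0.1963, -1.047 rad / 6.2832 = -0.1666.

```bash
T="1"; python3 -m crank '[[1, [0.5375, -0.1963, -0.1025], [0, 0, -0.1666]], [1, [0.5375, -0.1963, -0.1025], [0, 0, -0.1666]], [1, [0.5375, -0.1963, -0.1025], [0, 0, -0.1666]], [1, [0.5375, -0.1963, -0.1025], [0, 0, -0.1666]], [1, [0.5375, -0.1963, -0.1025], [0, 0, -0.1666]], [1, [0.5375, -0.1963, -0.1025], [0, 0, -0.1666]], [1, [0.5375, -0.1963, -0.1025], [0, 0, -0.1666]], [1, [0.5375, -0.1963, -0.1025], [0, 0, -0.1666]]]' 20; python3 -c "
from h import *
todo((.57,-.36,.30),1.36); print(get_state()['joints'])"
```

```text
t: 0.82
ee_pos: [0.4676, -0.4387, 0.2777]
ee_rot: [-3.142, -0.0, 1.319]
wrist_force: [0.8, -1.0, -0.3]
width: 1.0
grasp_force: 0.0
ee [ 0.4676 -0.4387  0.2777] [-3.1415 -0.0001  1.3189] t 0.8167 shift [ 0.1018  0.0796 -0.0223] rotvec [-0.0001 -0.0001 -0.0411]
[-0.7934  0.0333  1.4342  0.      1.6742 -0.5415]
```

Scaled: 0.1 m / 0.8 = 0.125, 0.08 m / 0.8 = 0.1, -0.041 rad / 6.2832 = -0.0065.

```bash
python3 -m crank '[[1, [0.125, 0.1, -0.0275], [0, 0, -0.0065]], [1, [0.125, 0.1, -0.0275], [0, 0, -0.0065]], [1, [0.125, 0.1, -0.0275], [0, 0, -0.0065]], [1, [0.125, 0.1, -0.0275], [0, 0, -0.0065]], [1, [0.125, 0.1, -0.0275], [0, 0, -0.0065]], [1, [0.125, 0.1, -0.0275], [0, 0, -0.0065]]]'; python3 - <<'E'
from h import *
s=get_state();im=camera("wrist");cv2.imwrite("pics/w1.png",im[:,:,::-1]);cv2.imwrite("pics/s1.png",camera("scene")[:,:,::-1])
print(s['ee_pos'],s['ee_rot'])
E
```

```text
t: 1.32
ee_pos: [0.569, -0.3641, 0.2989]
ee_rot: [-3.141, 0.0, 1.354]
wrist_force: [-0.9, -0.5, -0.8]
width: 1.003
grasp_force: 0.0
[ 0.569  -0.3641  0.2989] [-3.1408  0.      1.3545]
```

View pics/w1.png

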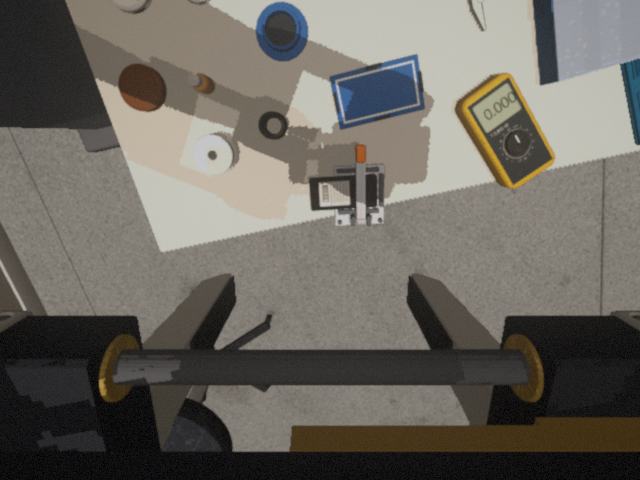

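View pics/s1.png

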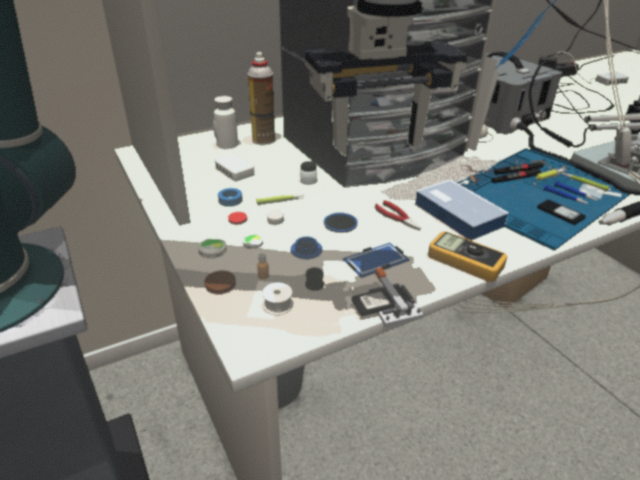

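```bash
cat >> h.py <<'E'
def blob(im,lo,hi,near,rad=60):
    "centroid, area of HSV blob nearest to pixel"
    m=cv2.inRange(cv2.cvtColor(im,cv2.COLOR_RGB2HSV),lo,hi);n,l,st,c=cv2.connectedComponentsWithStats(m)
    k=[i for i in range(1,n) if st[i,4]>15 and np.hypot(*(c[i]-near))<rad]
    return [(c[i].round(1),st[i]) for i in sorted(k,key=lambda i:-st[i,4])[:2]]
E
python3 - <<'E'
from h import *
p=dict(ee_pos=np.array([ 0.569 , -0.3641 , 0.2989]),ee_rot=np.array([-3.1408,0,1.3545]))
im=cv2.imread('pics/w1.png')[:,:,::-1].copy()
print('orange',blob(im,(4,150,90),(14,255,255),(361,153),25))
b=blob(im,(105,120,40),(125,255,255),(378,92),30);print('cradle',b)
print('edge',onz('scene',(187,222),0),onz('scene',(178,225),0))
W=lambda uv,z:onz('wrist',uv,z,p)
for n,uv,z in [('grip',(361,149),.0345),('hinge',(361,222),.03),('spool',(214,153),.03),('fluxcap',(195,77),.048),('fluxbase',(207,85),.01),('cup',(281,30),.018),('c1',(331,83),.004),('c2',(416,55),.004),('c3',(425,100),.004),('c4',(340,129),.004),('batL',(311,193),.019),('jigfrontR',(385,226),.01),('jigtopR',(384,164),.01),('jigtopL',(335,167),.01),('jigbotL',(335,226),.01)]: print(n,W(uv,z))
cv2.imwrite('pics/w1c.png',cv2.resize(im[130:240,290:410,::-1],None,fx=5,fy=5,interpolation=cv2.INTER_CUBIC))
E
```

```text
orange [(array([360. , 153.1]), array([356, 145,   9,  17, 150], dtype=int32))]
cradle [(array([367.9,  97.6]), array([ 340,   77,   69,   42, 1529], dtype=int32))]
edge [0.3878 0.05   0.    ] [0.3675 0.0474 0.    ]
grip [ 0.6303 -0.3142  0.0345]
hinge [ 0.6136 -0.4076  0.03  ]
spool [ 0.449  -0.2796  0.03  ]
fluxcap [ 0.4591 -0.1948  0.048 ]
fluxbase [ 0.4593 -0.1984  0.01  ]
cup [ 0.5648 -0.1617  0.018 ]
c1 [ 0.6112 -0.2286  0.004 ]
c2 [ 0.7202 -0.22    0.004 ]
c3 [ 0.7244 -0.274   0.004 ]
c4 [ 0.6112 -0.2853  0.004 ]
batL [ 0.5563 -0.357   0.019 ]
jigfrontR [ 0.6467 -0.4261  0.01  ]
jigtopR [ 0.6592 -0.3414  0.01  ]
jigtopL [ 0.5948 -0.3313  0.01  ]
jigbotL [ 0.5782 -0.411   0.01  ]
```

View pics/w1c.png

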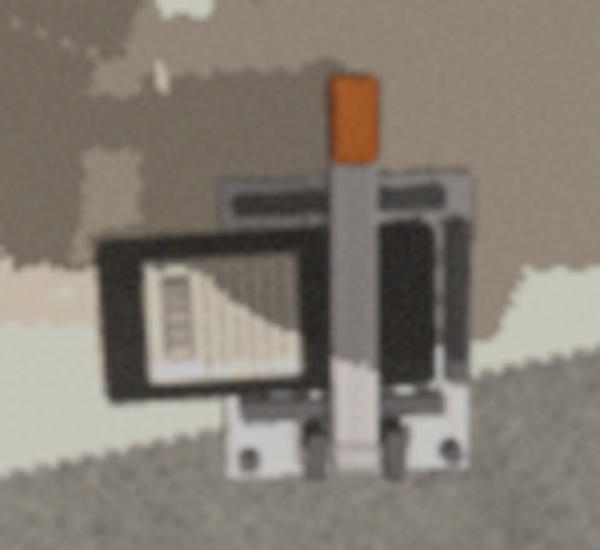

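```bash
cat >> h.py <<'E'
from scipy.optimize import least_squares
def fit(model,uv,p,x0,n='wrist'):
    model=np.array(model,float);uv=np.array(uv,float)
    def f(x):
        c,s=np.cos(x[2]),np.sin(x[2])
        return np.concatenate([proj(n,(x[0]+c*m[0]-s*m[1],x[1]+s*m[0]+c*m[1],m[2]),p)-q for m,q in zip(model,uv)])
    r=least_squares(f,x0,loss='soft_l1');return r.x,f(r.x).reshape(-1,2)
E
python3 - <<'E'
from h import *
p=dict(ee_pos=np.array([ 0.569 , -0.3641 , 0.2989]),ee_rot=np.array([-3.1408,0,1.3545]))
c=lambda u,v:(290+u/5-.4,130+v/5-.4)
M=np.array([(-12,34,10),(56,34,10),(56,-48,10),(-12,-48,10),(-45,22,19),(-45,-22,19),(16,61,34.5),(28,61,34.5),(28,39,34.5),(16,39,34.5)])/1000
U=[c(*q) for q in [(220,180),(470,170),(467,478),(228,478),(97,240),(108,402),(330,75),(379,75),(380,163),(330,163)]]
for k in (slice(0,4),slice(0,10),slice(4,6),slice(6,10)):
    x,r=fit(M[k],U[k],p,(.60,-.37,-.2));print(x,r.round(1).tolist())
MC=np.array([(-56,33,4),(56,33,4),(56,-33,4),(-56,-33,4)])/1000
x,r=fit(MC,[(331,83),(416,55),(425,100),(340,129)],p,(.667,-.25,0));print('cradle',x,r.round(1).tolist())
E
```

```text
[ 0.5984 -0.3649 -0.1826] [[-0.3, 0.2], [0.8, 0.5], [0.2, -1.5], [-0.6, 0.1]]
[ 0.5986 -0.3651 -0.1723] [[-0.5, 0.5], [0.7, 0.2], [0.7, -1.8], [-0.1, 0.3], [-0.3, -0.5], [-0.8, -0.2], [0.1, 0.1], [-0.0, -0.3], [-0.1, 0.2], [0.3, 0.6]]
[ 0.5993 -0.3652 -0.1583] [[-0.0, -0.1], [0.0, 0.1]]
[ 0.5979 -0.3645 -0.1853] [[0.1, -0.1], [0.0, -0.4], [-0.3, 0.1], [0.1, 0.4]]
cradle [ 0.666  -0.254   0.0435] [[-2.8, -3.9], [0.1, -1.3], [0.3, 8.8], [0.8, 3.2]]
```

```bash
python3 -c "
from h import *
todo((.6289,-.3196,.08),1.396)"
```

```text
ee [ 0.5682 -0.3649  0.299 ] [-3.141   0.      1.3527] t 1.4167 shift [0.0574 0.0496 0.219 ] rotvec [-0.0006  0.     -0.0433]
```

Scaled: 0.219 m / 0.8 = 0.2738, 0.0574 m / 0.8 = 0.0718, -0.043 rad / 6.2832 = -0.0068.

```bash
python3 -m crank '[[0.5, [0.0718, 0.062, 0.2738], [0, 0, -0.0068]], [0.5, [0.0718, 0.062, 0.2738], [0, 0, -0.0068]], [0.5, [0.0718, 0.062, 0.2738], [0, 0, -0.0068]], [0.5, [0.0718, 0.062, 0.2738], [0, 0, -0.0068]], [0.5, [0.0718, 0.062, 0.2738], [0, 0, -0.0068]], [0.5, [0.0718, 0.062, 0.2738], [0, 0, -0.0068]], [0.5, [0.0718, 0.062, 0.2738], [0, 0, -0.0068]], [0.5, [0.0718, 0.062, 0.2738], [0, 0, -0.0068]]]'; python3 - <<'E'
from h import *
s=get_state();im=camera("wrist");cv2.imwrite("pics/w2.png",im[:,:,::-1])
todo((.6289,-.3196,.010),1.396)
print('orange',blob(im,(4,150,90),(14,255,255),(320,250),200))
E
```

```text
t: 2.08
ee_pos: [0.6289, -0.3194, 0.08]
ee_rot: [-3.14, -0.0, 1.396]
wrist_force: [0.6, -0.6, 1.0]
width: 0.512
grasp_force: 0.0
ee [ 0.6296 -0.32    0.0821] [3.1406 0.0006 1.3958] t 2.1333 shift [ 0.0003 -0.0008  0.0721] rotvec [ 0.001   0.0006 -0.0002]
orange [(array([321.8, 254.5]), array([314, 238,  17,  35, 551], dtype=int32))]
```

View pics/w2.png

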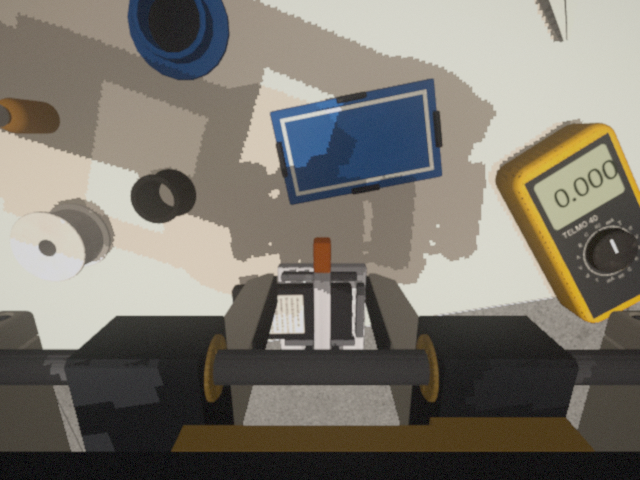

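Scaled: 0.0705 m / 0.8 = 0.0881, 0.06 m / 0.8 = 0.075.

```bash
python3 - <<'E'
from h import *
p=dict(ee_pos=np.array([.6289,-.3197,.0805]),ee_rot=np.array([-3.1412,0,1.396]))
c,s=np.cos(-.175),np.sin(-.175);J=lambda x,y,z:(.5985+c*x-s*y,-.365+s*x+c*y,z)
for q in [(.022,.061,.0345),(.022,.039,.0345),(.022,.061,.0185)]: print(proj('wrist',J(*q),p))
MC=np.array([(-56,33,4),(56,33,4),(56,-33,4),(-56,-33,4)])/1000
x,r=fit(MC,[(271,112),(434,79),(442,175),(292,204)],p,(.667,-.25,0));print('cradle',x,r.round(1).tolist())
im=cv2.imread('pics/w2.png')[:,:,::-1].copy()
print('blue',blob(im,(105,120,40),(125,255,255),(178,38),40),blob(im,(0,0,0),(180,255,60),(163,195),30))
for n,uv,z in [('spool',(48,247),.03),('cup',(168,22),.018)]:print(n,onz('wrist',uv,z,p))
E
python3 -m crank '[[0.5, [0, 0, 0.0438], [0, 0, 0]], [0.5, [0, 0, 0.075], [0, 0, 0]], [0.5, [0, 0, 0.0881], [0, 0, 0]], [0.5, [0, 0, 0.0881], [0, 0, 0]]]'
```

```text
[321.718  241.6005]
[321.6931 272.2677]
[321.6639 234.7185]
cradle [ 0.6672 -0.2529  0.0164] [[-0.9, -0.3], [0.7, -1.5], [1.4, 1.1], [-1.0, 1.3]]
blue [(array([185. ,  42.3]), array([ 129,    0,   99,   79, 3229], dtype=int32))] [(array([166.1, 193.1]), array([ 134,  170,   62,   49, 1758], dtype=int32))]
spool [ 0.4461 -0.2815  0.03  ]
cup [ 0.5632 -0.1621  0.018 ]
t: 2.47
ee_pos: [0.6291, -0.3192, 0.0095]
ee_rot: [-3.14, -0.0, 1.396]
wrist_force: [-0.2, -0.4, 0.9]
width: 0.498
grasp_force: 0.0
```

```bash
python3 -m crank '[[0.05, [0, 0, 0], [0, 0, 0]], [0.05, [0, 0, 0], [0, 0, 0]], [0.05, [0, 0, 0], [0, 0, 0]], [0.05, [0, 0, 0], [0, 0, 0]], [0.05, [0, 0, 0], [0, 0, 0]], [0.05, [0, 0, 0], [0, 0, 0]]]' 10
```

```text
t: 2.97
ee_pos: [0.6299, -0.3187, 0.0104]
ee_rot: [-3.141, 0.0, 1.397]
wrist_force: [-12.7, 3.3, 6.4]
width: 0.126
grasp_force: 10.0
```

Scaled: -0.0902 m / 0.8 = -0.1128, -0.0841 m / 0.8 = -0.1051.

```bash
python3 -m crank '[[0.05, [-0.0033, 0, -0.0219], [0, 0, 0]], [0.05, [-0.0106, 0, -0.0425], [0, 0, 0]], [0.05, [-0.0221, 0, -0.0613], [0, 0, 0]], [0.05, [-0.037, 0, -0.0774], [0, 0, 0]], [0.05, [-0.0549, 0, -0.0903], [0, 0, 0]], [0.05, [-0.0748, 0, -0.0993], [0, 0, 0]], [0.05, [-0.0961, 0, -0.1043], [0, 0, 0]], [0.05, [-0.1128, 0, -0.1051], [0, 0, 0]]]' 10; python3 -m crank '[[0.05, [0, 0, 0], [0, 0, 0]], [0.5, [0, 0, 0], [0, 0, 0]], [0.5, [0, 0, 0], [0, 0, 0]], [0.5, [0, 0, 0], [0, 0, 0]]]'
```

```text
t: 3.63
ee_pos: [0.6138, -0.4092, 0.0956]
ee_rot: [3.141, 0.0, 1.396]
wrist_force: [-4.2, 3.3, 2.3]
width: 0.128
grasp_force: 10.0
t: 3.97
ee_pos: [0.6144, -0.4076, 0.0941]
ee_rot: [3.141, 0.0, 1.397]
wrist_force: [0.2, -0.8, 0.1]
width: 0.295
grasp_force: 0.0
```

Scaled: -0.09 m / 0.8 = -0.1125, 0.06 m / 0.8 = 0.075, 1.571 rad / 6.2832 = 0.25.

```bash
python3 -m crank '[[0.5, [0, 0, -0.0521], [0, 0, 0]], [0.5, [0, 0, -0.0875], [0, 0, 0]], [1, [0.075, -0.0375, -0.1125], [0, 0, 0.25]], [1, [0.075, -0.0375, -0.1125], [0, 0, 0.25]], [1, [0.075, -0.0375, -0.1125], [0, 0, 0.25]], [1, [0.075, -0.0375, -0.1125], [0, 0, 0.25]], [1, [0.075, -0.0375, -0.1125], [0, 0, 0.25]], [1, [0.075, -0.0375, -0.1125], [0, 0, 0.25]]]';  python3 -c "
from h import *
todo((.5664,-.3595,.15),-.175)"
```

```text
t: 4.63
ee_pos: [0.5954, -0.3427, 0.1842]
ee_rot: [3.141, -0.0, 0.641]
wrist_force: [-0.1, -0.2, -0.2]
width: 0.87
grasp_force: 0.0
ee [ 0.5954 -0.3427  0.1842] [ 3.1413 -0.0002  0.6415] t 4.6333 shift [-0.0333 -0.0039  0.0342] rotvec [ 0.0002 -0.0003  0.8165]
```

Scaled: 0.034 m / 0.8 = 0.0425, -0.0333 m / 0.8 = -0.0416, 0.8165 rad / 6.2832 = 0.13.

```bash
python3 -m crank '[[1, [-0.0416, -0.005, 0.0425], [0, 0, 0.13]], [1, [-0.0416, -0.005, 0.0425], [0, 0, 0.13]], [1, [-0.0416, -0.005, 0.0425], [0, 0, 0.13]], [1, [-0.0416, -0.005, 0.0425], [0, 0, 0.13]], [1, [-0.0416, -0.005, 0.0425], [0, 0, 0.13]], [1, [-0.0416, -0.005, 0.0425], [0, 0, 0.13]], [1, [-0.0416, -0.005, 0.0425], [0, 0, 0.13]], [1, [-0.0416, -0.005, 0.0425], [0, 0, 0.13]]]'; python3 - <<'E'
from h import *
s=get_state();im=camera("wrist");cv2.imwrite("pics/w3.png",im[:,:,::-1]);cv2.imwrite("pics/s3.png",camera("scene")[:,:,::-1])
todo((.5664,-.3595,.0125),-.175)
E
```

```text
t: 5.3
ee_pos: [0.5664, -0.3599, 0.15]
ee_rot: [3.142, -0.0, -0.173]
wrist_force: [-0.8, 0.2, -0.6]
width: 1.001
grasp_force: 0.0
ee [ 0.5663 -0.3599  0.15  ] [-3.1416 -0.0001 -0.1666] t 5.4 shift [-0.     -0.0004  0.1375] rotvec [-0.     -0.0001  0.0084]
```

View pics/w3.png

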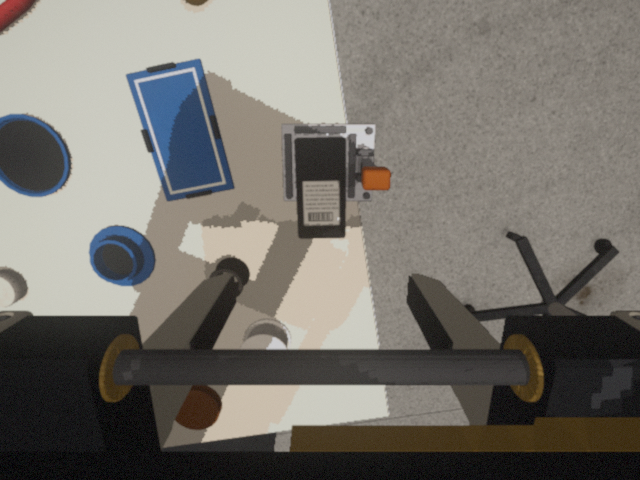

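Scaled: 0.137 m / 0.8 = 0.1713, 0.115 m / 0.8 = 0.1438, 0.008 rad / 6.2832 = 0.0013.

```bash
python3 -m crank '[[0.75, [0, 0, 0.0521], [0, 0, 0.0013]], [0.75, [0, 0, 0.1038], [0, 0, 0.0013]], [0.75, [0, 0, 0.1438], [0, 0, 0.0013]], [0.75, [0, 0, 0.1713], [0, 0, 0.0013]], [0.75, [0, 0, 0.1713], [0, 0, 0.0013]], [0.3, [0, 0, 0.1713], [0, 0, 0.0013]], [0.3, [0, 0, 0.1713], [0, 0, 0.0013]], [0.3, [0, 0, 0.1713], [0, 0, 0.0013]]]' 30; python3 -m crank '[[0.3, [0, 0, 0], [0, 0, 0]], [0.3, [0, 0, 0], [0, 0, 0]], [0.3, [0, 0, 0], [0, 0, 0]]]'
```

```text
t: 6.07
ee_pos: [0.5672, -0.3608, 0.0155]
ee_rot: [3.14, -0.003, -0.177]
wrist_force: [-0.0, 0.0, 0.5]
width: 0.581
grasp_force: 0.0
t: 6.32
ee_pos: [0.5667, -0.3605, 0.0143]
ee_rot: [3.141, -0.002, -0.178]
wrist_force: [-0.1, -0.8, 4.5]
width: 0.463
grasp_force: 29.9
```

Scaled: -0.066 m / 0.8 = -0.0825, -0.058 m / 0.8 = -0.0725.

```bash
python3 -m crank '[[0.3, [-0.01, 0, 0], [0, 0, 0]], [0.3, [-0.0225, 0, 0], [0, 0, 0]], [0.3, [-0.035, 0, 0], [0, 0, 0]], [0.3, [-0.0475, 0, 0], [0, 0, 0]], [0.3, [-0.06, 0, 0], [0, 0, 0]], [0.3, [-0.0725, 0, 0], [0, 0, 0]], [0.3, [-0.0825, 0, 0], [0, 0, 0]], [0.3, [-0.0825, 0, 0], [0, 0, 0]]]' 30; python3 -m crank '[[0.3, [0, 0, -0.0125], [0, 0, 0]], [0.3, [0, 0, -0.0375], [0, 0, 0]], [0.3, [0, 0, -0.0625], [0, 0, 0]], [0.3, [0, 0, -0.0813], [0, 0, 0]], [0.3, [0, 0, -0.0813], [0, 0, 0]]]'; python3 - <<'E'
from h import *
cv2.imwrite("pics/w4.png",camera("wrist")[:,:,::-1])
todo((.6342,-.2539,.075),.02)
E
```

```text
t: 6.98
ee_pos: [0.4995, -0.3481, 0.0127]
ee_rot: [-3.141, 0.001, -0.178]
wrist_force: [-0.3, 0.8, -0.3]
width: 0.467
grasp_force: 29.9
t: 7.4
ee_pos: [0.5028, -0.3494, 0.0822]
ee_rot: [3.139, -0.004, -0.178]
wrist_force: [0.3, -0.5, -0.5]
width: 0.467
grasp_force: 29.9
ee [ 0.5023 -0.349   0.0801] [ 3.1402 -0.0027 -0.1775] t 7.45 shift [ 0.1131 -0.1169  0.0052] rotvec [ 0.0016 -0.0026 -0.1975]
```

View pics/w4.png

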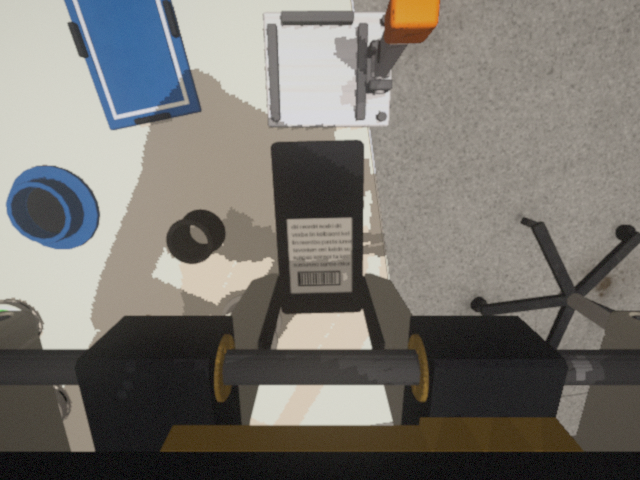

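Scaled: -0.117 m / 0.8 = -0.1463, 0.113 m / 0.8 = 0.1413, -0.1975 rad / 6.2832 = -0.0314.

```bash
python3 - <<'E'
from h import *
p=dict(ee_pos=np.array([.5025,-.349,.081]),ee_rot=np.array([3.1402,-.0027,-.1775]))
# battery fit (world) at top z = tcp+.006
zt=.087
M=[(45,22),(45,-22),(-45,22),(-45,-22)];M=[(a/1e3,b/1e3,zt) for a,b in M]
x,r=fit(M,[(273,142),(363,142),(281,313),(362,313)],p,(.53,-.35,-.17));print(x,r.round(1).tolist())
d=x[:2]-p['ee_pos'][:2];c,s=np.cos(-.1775),np.sin(-.1775);print('in tool x,y(jig)',c*d[0]+s*d[1],-s*d[0]+c*d[1],x[2]+.1775)
for n,uv,z in [('cradle c',(111,128),.004),('cradle c',(200,103),.004),('cup',(50,208),.018)]:print(n,onz('wrist',uv,z,p))
c,s=np.cos(.02),np.sin(.02)
for a,b in [(-.056,.033),(-.056,-.033)]:print(.6672+c*a-s*b,-.2532+s*a+c*b)
E
python3 -m crank '[[0.3, [0.1413, -0.1463, 0.0063], [0, 0, -0.0314]], [0.3, [0.1413, -0.1463, 0.0063], [0, 0, -0.0314]], [0.3, [0.1413, -0.1463, 0.0063], [0, 0, -0.0314]], [0.3, [0.1413, -0.1463, 0.0063], [0, 0, -0.0314]], [0.3, [0.1413, -0.1463, 0.0063], [0, 0, -0.0314]], [0.3, [0.1413, -0.1463, 0.0063], [0, 0, -0.0314]], [0.3, [0.1413, -0.1463, 0.0063], [0, 0, -0.0314]]]'; python3 - <<'E'
from h import *
cv2.imwrite("pics/w5.png",camera("wrist")[:,:,::-1])
todo((.6342,-.2539,.0055),.02)
E
```

```text
[ 0.5334 -0.3549 -0.1654] [[-1.6, -0.4], [3.8, -1.6], [-0.5, 2.3], [0.3, 1.4]]
in tool x,y(jig) 0.03146899216272591 -0.0003129123382818741 0.012124970707984295
cradle c [ 0.6105 -0.2216  0.004 ]
cradle c [ 0.6153 -0.2866  0.004 ]
cup [ 0.5657 -0.1692  0.018 ]
0.6105512436257917 -0.22132652511482953
0.6118711556275517 -0.2873133255548237
t: 8.03
ee_pos: [0.6326, -0.2532, 0.0718]
ee_rot: [-3.141, 0.002, 0.02]
wrist_force: [-0.3, -0.5, -0.6]
width: 0.466
grasp_force: 29.9
ee [ 0.6324 -0.2537  0.0722] [-3.1413  0.0012  0.0194] t 8.0833 shift [0.0019 0.0003 0.0667] rotvec [-0.0003  0.0012 -0.0006]
```

View pics/w5.png

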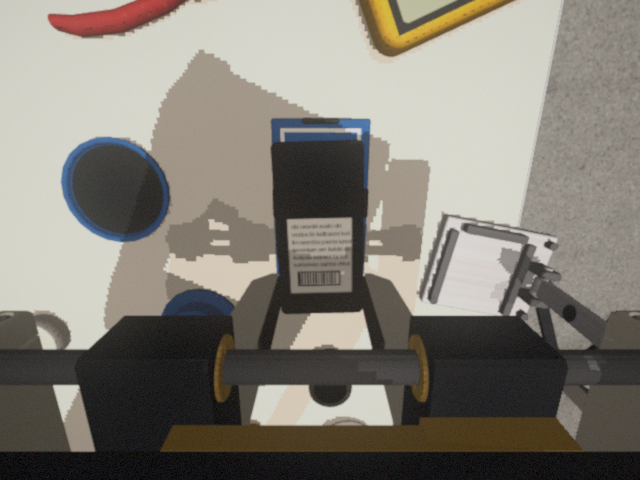

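Units first: shifts go in shares of 80 cm and turns go in shares of 2 pi rad. So 0.0635 m / 0.8 = 0.0794, 0.06 m / 0.8 = 0.075.

```bash
python3 - <<'E'
from h import *
p=dict(ee_pos=np.array([.6325,-.2535,.072]),ee_rot=np.array([-3.1413,.0015,.0197]))
for uv in [(271,119),(370,119),(283,128),(361,128)]: print(onz('wrist',uv,.004,p))
print('dish',onz('wrist',(116,189),.007,p))
E
python3 -m crank '[[0.3, [0.0025, 0, 0.0375], [0, 0, 0]], [0.3, [0.0025, 0, 0.0625], [0, 0, 0]], [0.3, [0.0025, 0, 0.075], [0, 0, 0]], [0.3, [0.0025, 0, 0.0794], [0, 0, 0]], [0.3, [0.0025, 0, 0.0794], [0, 0, 0]], [0.3, [0.0025, 0, 0.0794], [0, 0, 0]]]'
```

```text
[ 0.7208 -0.2192  0.004 ]
[ 0.722  -0.2846  0.004 ]
[ 0.7152 -0.2271  0.004 ]
[ 0.7163 -0.2789  0.004 ]
dish [ 0.6727 -0.1114  0.007 ]
t: 8.58
ee_pos: [0.6351, -0.2539, 0.0104]
ee_rot: [3.141, -0.001, 0.019]
wrist_force: [-0.0, -0.1, -0.1]
width: 0.467
grasp_force: 30.0
```

Scaled: 0.003 m / 0.8 = 0.0038, 0.0015 m / 0.8 = 0.0019.

```bash
python3 -m crank '[[0.3, [0, 0, 0.0019], [0, 0, 0]], [0.3, [0, 0, 0.0038], [0, 0, 0]], [0.3, [0, 0, 0.0038], [0, 0, 0]], [0.3, [0, 0, 0.0038], [0, 0, 0]]]'
```

```text
t: 8.92
ee_pos: [0.6356, -0.2538, 0.008]
ee_rot: [3.14, -0.001, 0.02]
wrist_force: [-2.4, -2.6, 7.7]
width: 0.464
grasp_force: 30.0
```

Scaled: -0.1 m / 0.8 = -0.125, -0.07 m / 0.8 = -0.0875.

```bash
python3 -m crank '[[0.7, [0, 0, 0], [0, 0, 0]], [0.7, [0, 0, 0], [0, 0, 0]], [0.7, [0, 0, 0], [0, 0, 0]], [0.7, [0, 0, 0], [0, 0, 0]], [0.7, [0, 0, -0.0375], [0, 0, 0]], [0.7, [0, 0, -0.0875], [0, 0, 0]], [0.75, [0, 0, -0.125], [0, 0, 0]], [0.75, [0, 0, -0.125], [0, 0, 0]]]'; python3 - <<'E'
from h import *
cv2.imwrite("pics/w6.png",camera("wrist")[:,:,::-1])
todo((.4475,-.2815,.09),.02)
E
```

```text
t: 9.58
ee_pos: [0.6374, -0.2541, 0.1139]
ee_rot: [3.138, -0.008, 0.02]
wrist_force: [1.9, -0.3, 0.1]
width: 0.744
grasp_force: 0.0
ee [ 0.6366 -0.2538  0.1105] [ 3.1392 -0.0053  0.0198] t 9.6333 shift [-0.1897  0.0239  0.0196] rotvec [ 0.0024 -0.0053 -0.0002]
```

View pics/w6.png

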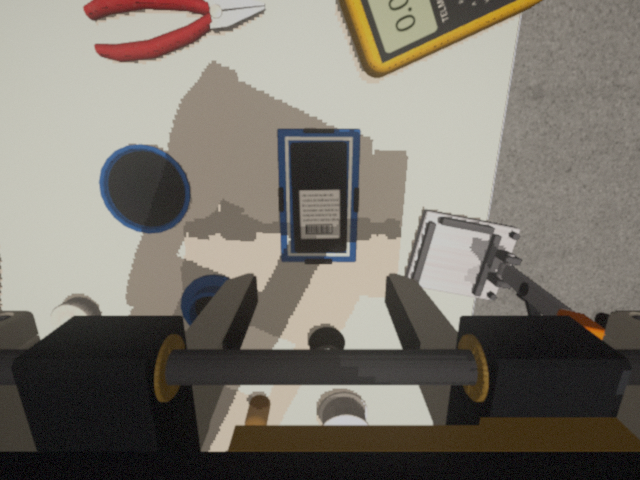

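Scaled: -0.19 m / 0.8 = -0.2375, 0.024 m / 0.8 = 0.03, -0.005 rad / 6.2832 = -0.0008.

```bash
python3 - <<'E'
from h import *
def ell(f,seed,lo,hi):
    im=cv2.imread(f)[:,:,::-1].copy();m=cv2.inRange(cv2.cvtColor(im,cv2.COLOR_RGB2HSV),lo,hi)
    n,l,st,c=cv2.connectedComponentsWithStats(m);k=l[seed[1],seed[0]]
    cs,_=cv2.findContours((l==k).astype(np.uint8),cv2.RETR_EXTERNAL,cv2.CHAIN_APPROX_NONE);h=cv2.convexHull(max(cs,key=len))
    return cv2.fitEllipse(h),st[k]
q=[('pics/w6.png',(145,185),dict(ee_pos=np.array([.6370,-.254,.112]),ee_rot=np.array([3.1386,-.0065,.02]))),
('pics/w5.png',(116,189),dict(ee_pos=np.array([.6325,-.2535,.072]),ee_rot=np.array([-3.1413,.0015,.0197])))]
C=[]
for f,s,p in q:
    for nm,lo,hi,z in [('floor',(0,0,0),(180,255,75),.004),('rim',(95,90,40),(125,255,255),.006)]:
        sd=s if nm=='floor' else None
        im=cv2.imread(f)[:,:,::-1].copy()
        if nm=='floor':
            print(nm,[im[s[1]+d,s[0]].tolist() for d in(-50,-46,-42,0)])
            e,st=ell(f,s,lo,hi);print(e,st,onz('wrist',e[0],z,p));C.append(e[0])
        else: print(blob(im,lo,hi,s,25))
print('tri',tri('wrist',C[0],'wrist',C[1],q[0][2],q[1][2]), tri('scene',(340,222),'wrist',C[0],None,q[0][2]))
E
python3 -m crank '[[0.75, [-0.2375, 0.03, 0.025], [0, -0.0008, 0]], [0.75, [-0.2375, 0.03, 0.025], [0, -0.0008, 0]], [0.75, [-0.2375, 0.03, 0.025], [0, -0.0008, 0]], [0.75, [-0.2375, 0.03, 0.025], [0, -0.0008, 0]], [0.75, [-0.2375, 0.03, 0.025], [0, -0.0008, 0]], [0.75, [-0.2375, 0.03, 0.025], [0, -0.0008, 0]], [0.75, [-0.2375, 0.03, 0.025], [0, -0.0008, 0]]]'; python3 - <<'E'
from h import *
import time
s=get_state();im=camera("wrist");cv2.imwrite("pics/w7.png",im[:,:,::-1]);print(s['ee_pos'],s['ee_rot'])
todo((.4475,-.2815,.012),.02)
g=cv2.cvtColor(im,cv2.COLOR_RGB2HSV)[:,:,2]
print(proj('wrist',(.4475,-.2815,.03),s)); print(g[180:300:8,220:420:10])
E
```

```text
floor [[200, 199, 188], [199, 199, 189], [197, 196, 187], [55, 54, 54]]
((146.84164428710938, 189.06796264648438), (70.9607162475586, 82.33798217773438), 135.21957397460938) [ 109  151   77   78 4573] [ 0.6712 -0.1114  0.004 ]
[(array([138.4, 188. ]), array([ 100,  145,   90,   88, 1422], dtype=int32))]
floor [[76, 112, 156], [67, 91, 126], [72, 66, 67], [58, 53, 51]]
((117.78315734863281, 189.3083038330078), (80.84503173828125, 97.2345199584961), 132.21009826660156) [  73  145   90   90 6177] [ 0.672  -0.1108  0.004 ]
[(array([107.5, 188.7]), array([  62,  138,  107,  103, 2131], dtype=int32))]
tri [ 0.6728 -0.1152  0.0113] [ 0.6707 -0.1118  0.0068]
t: 10.22
ee_pos: [0.4446, -0.281, 0.0858]
ee_rot: [-3.141, 0.005, 0.018]
wrist_force: [0.9, -0.7, 0.2]
width: 0.749
grasp_force: 0.0
[ 0.4446 -0.281   0.0858] [-3.1413  0.0053  0.0183]
ee [ 0.4455 -0.281   0.0861] [-3.1414  0.0051  0.019 ] t 10.2667 shift [0.0023 0.0005 0.0741] rotvec [-0.0002  0.0051 -0.001 ]
[321.0479 247.9833]
[[140 142 143 141 142 142 141 143 142 143 143 142 142 142 143 142 144 143
  145 147]
 [143 142 129 141 142 14
[... 466 characters left out ...]
 113 114
  116 115]
 [107 113 113 111 113 111 110 115 117 117 118 117 118 119 113 115 111 114
  116 116]
 [112 113 114 113 166 122 111 119 116 118 109 137 135 118 115 115 115 115
  117 116]
 [129 120 192 191 192 162 114 117 119 120  87 112 120 118 165 123 171 194
  192 194]
 [195 193 192 193 192 113 112 117 119 116 118 115 150 119 192 192 191 194
  195 195]
 [192 192 193 193 116 113 112 112 120 120 121 119 123 154 193 195 192 194
  195 195]
 [193 192  94  75 110 115 113 113 115 119 121 153 193 194 193 193 194  81
   91 193]
 [190  81  80  42 112 111 112 114 123 195 191 196 194 192 193 194 193  49
   86  85]
 [ 78  76  78  40 114 113 111 115 194 193 194 193 195 194 194 194 193  54
   85  83]]
```

Scaled: 0.074 m / 0.8 = 0.0925, 0.06 m / 0.8 = 0.075, 0.005 rad / 6.2832 = 0.0008.

```bash
python3 -m crank '[[0.75, [0.0025, 0, 0.0438], [0, 0.0008, 0]], [0.75, [0.0025, 0, 0.075], [0, 0.0008, 0]], [0.75, [0.0025, 0, 0.0925], [0, 0.0008, 0]], [0.75, [0.0025, 0, 0.0925], [0, 0.0008, 0]], [0.4, [0.0025, 0, 0.0925], [0, 0.0008, 0]], [0.4, [0.0025, 0, 0.0925], [0, 0.0008, 0]], [0.4, [0.0025, 0, 0.0925], [0, 0.0008, 0]], [0.4, [0.0025, 0, 0.0925], [0, 0.0008, 0]]]' 25;  python3 -m crank '[[0.4, [0, 0, 0], [0, 0, 0]], [0.4, [0, 0, 0], [0, 0, 0]]]'
```

```text
t: 10.93
ee_pos: [0.4481, -0.2813, 0.0137]
ee_rot: [3.141, -0.002, 0.02]
wrist_force: [1.4, 0.0, 3.8]
width: 0.526
grasp_force: 25.0
t: 11.1
ee_pos: [0.4481, -0.2813, 0.0137]
ee_rot: [3.141, -0.002, 0.02]
wrist_force: [2.5, 1.6, 6.7]
width: 0.526
grasp_force: 25.0
```

Scaled: -0.09 m / 0.8 = -0.1125, -0.065 m / 0.8 = -0.0813.

```bash
python3 -m crank '[[0.4, [0, 0, -0.0375], [0, 0, 0]], [0.4, [0, 0, -0.0813], [0, 0, 0]], [0.4, [0, 0, -0.1125], [0, 0, 0]], [0.4, [0, 0, -0.1125], [0, 0, 0]]]'; python3 -c "
from h import *
todo((.6715,-.111,.10),.02)"
```

```text
t: 11.43
ee_pos: [0.449, -0.2822, 0.1084]
ee_rot: [3.137, -0.006, 0.02]
wrist_force: [1.2, -0.2, -0.1]
width: 0.528
grasp_force: 25.0
ee [ 0.449  -0.2822  0.1084] [ 3.1372 -0.0059  0.0198] t 11.4333 shift [ 0.2258 -0.1668  0.009 ] rotvec [ 0.0044 -0.0059 -0.0002]
```

Scaled: 0.225 m / 0.8 = 0.2813, -0.167 m / 0.8 = -0.2088.

```bash
python3 -m crank '[[0.4, [0.2813, -0.2088, 0.0113], [0, 0, 0]], [0.4, [0.2813, -0.2088, 0.0113], [0, 0, 0]], [0.4, [0.2813, -0.2088, 0.0113], [0, 0, 0]], [0.4, [0.2813, -0.2088, 0.0113], [0, 0, 0]], [0.4, [0.2813, -0.2088, 0.0113], [0, 0, 0]], [0.4, [0.2813, -0.2088, 0.0113], [0, 0, 0]], [0.4, [0.2813, -0.2088, 0.0113], [0, 0, 0]], [0.4, [0.2813, -0.2088, 0.0113], [0, 0, 0]]]'; python3 -m crank '[[0.4, [0, 0, 0], [0, 0, 0]]]'; python3 - <<'E'
from h import *
s=get_state();im=camera("wrist");cv2.imwrite("pics/w8.png",im[:,:,::-1]);print(s['ee_pos'],s['ee_rot'],s['wrist_force'])
todo((.6715,-.111,.0175),.02)
g=cv2.cvtColor(im,cv2.COLOR_RGB2HSV)[:,:,2];print(g[140:330:10,240:410:8])
m=((g<75)).astype(np.uint8);print([ (c.round(),st[:].tolist()) for c,st in zip(*[cv2.connectedComponentsWithStats(m)[i] for i in (3,2)]) if 100<st[4]<9000])
E
```

```text
t: 12.1
ee_pos: [0.6717, -0.1059, 0.092]
ee_rot: [-3.141, 0.001, 0.023]
wrist_force: [0.6, 0.7, -2.1]
width: 0.525
grasp_force: 25.0
t: 12.18
ee_pos: [0.6693, -0.1084, 0.0922]
ee_rot: [-3.141, 0.002, 0.022]
wrist_force: [-0.5, -1.2, -1.2]
width: 0.526
grasp_force: 25.0
[ 0.6693 -0.1084  0.0922] [-3.1414  0.0016  0.0218] [-0.5192 -1.2352 -1.1817]
ee [ 0.6686 -0.1093  0.0926] [-3.1416  0.0014  0.0207] t 12.2333 shift [0.003  0.0017 0.0751] rotvec [-0.      0.0014  0.0007]
[[150 150 151 150 150 150 151 151 150 149 149 150 150 150 150 150 154 185
  202 204 203 204]
 [150 150 150 151 147 149 148 151 150 149 150 149 150 151 152 149 154 152
  204 203 203 203]
 [151 151 149 151 149 151 149 153 148 150 149 150 150 148 152 150 151 153
  152 152 150 152]
 [151 150 149 150 150 149 149 150 148 149 151 150 148 150 150 150 152 152
  151 152 152 152]
 [150 149 150 149 149 150 149 151 151 149 150 151 150 152 150 151 150 151
  151 151 148 152]
 [151 150 151 150 152 150 149 148 150 149 135 135 151 150 148 150 149 154
  150 151 152 155]
 [149 151 149 148 150 150 146  99  72  39  50  46  49  90 138 151 1
[... 874 characters left out ...]
83  56 107 120 123 118 122  91  87  96 122 123 123 123 119  40
   85  86  86  95]
 [ 78  83  79  34  98 124 121 122 122  84  88  91 119 120 123 122 124  37
   84  83  86  82]
 [ 77  82  73  32 102 123 124 123 121 122 119 123 124 122 124 121 148  33
   48  84  85  85]]
[(array([615.,  56.]), [600, 7, 40, 106, 739]), (array([ 25., 205.]), [0, 176, 56, 58, 2572]), (array([514., 178.]), [497, 176, 35, 5, 136]), (array([505., 234.]), [469, 189, 76, 112, 4484]), (array([323., 224.]), [278, 196, 91, 60, 3534]), (array([462., 246.]), [458, 235, 10, 24, 172]), (array([541., 247.]), [536, 235, 11, 24, 155]), (array([604., 301.]), [588, 271, 34, 62, 363]), (array([492., 308.]), [477, 306, 30, 5, 141])]
```

```bash
python3 - <<'E'
from h import *
p=dict(ee_pos=np.array([.6688,-.1089,.0924]),ee_rot=np.array([-3.1415,.0015,.0212]))
h=onz('wrist',(320,305),p['ee_pos'][2]+.0163,p);print('spool hole - tcp',h-p['ee_pos'])
im=cv2.imread('pics/w8.png')[:,:,::-1].copy();g=cv2.cvtColor(im,cv2.COLOR_RGB2HSV)[:,:,2]
n,l,st,c=cv2.connectedComponentsWithStats((g<75).astype(np.uint8));k=l[220,300]
ys,xs=np.where(l==k);pts=np.array([(xs[ys==r].min(),r) for r in range(198,240,3)]+[(xs[ys==r].max(),r) for r in range(198,240,3)]);
W=np.array([onz('wrist',q,.005,p)[:2] for q in pts])
r=least_squares(lambda x:np.hypot(*(W-x[:2]).T)-x[2],(.67,-.11,.032),loss='soft_l1',f_scale=.001);print('dish',r.x,abs(r.fun).max())
r=least_squares(lambda x:np.hypot(*(W-x[:2]).T)-.032,(.67,-.11),loss='soft_l1',f_scale=.001);print('dish',r.x)
E
```

```text
spool hole - tcp [-0.0022 -0.0001  0.0163]
dish [ 0.6678 -0.1106  0.0346] 0.0011016829765854441
dish [ 0.6714 -0.1107]
```

Scaled: 0.0735 m / 0.8 = 0.0919, 0.067 m / 0.8 = 0.0838.

```bash
python3 -m crank '[[0.4, [0.005, 0.0019, 0.0375], [0, 0, 0]], [0.4, [0.005, 0.0019, 0.0688], [0, 0, 0]], [0.4, [0.005, 0.0019, 0.0838], [0, 0, 0]], [0.4, [0.005, 0.0019, 0.0919], [0, 0, 0]], [0.4, [0.005, 0.0019, 0.0919], [0, 0, 0]], [0.4, [0.005, 0.0019, 0.0919], [0, 0, 0]]]'
```

```text
t: 12.73
ee_pos: [0.6731, -0.1114, 0.0212]
ee_rot: [3.141, -0.001, 0.019]
wrist_force: [-0.5, -0.6, 0.1]
width: 0.526
grasp_force: 25.0
```

Scaled: 0.003 m / 0.8 = 0.0038, 0.0015 m / 0.8 = 0.0019.

```bash
python3 -m crank '[[0.4, [0, 0, 0.0019], [0, 0, 0]], [0.4, [0, 0, 0.0038], [0, 0, 0]], [0.4, [0, 0, 0.0038], [0, 0, 0]], [0.4, [0, 0, 0.0038], [0, 0, 0]]]'
```

```text
t: 13.07
ee_pos: [0.6732, -0.111, 0.0175]
ee_rot: [3.141, -0.001, 0.02]
wrist_force: [-0.2, 0.4, -1.1]
width: 0.525
grasp_force: 25.0
```

Scaled: 0.0015 m / 0.8 = 0.0019, 0.001 m / 0.8 = 0.0013.

```bash
python3 -m crank '[[0.4, [0, 0, 0.0013], [0, 0, 0]], [0.4, [0, 0, 0.0019], [0, 0, 0]], [0.4, [0, 0, 0.0019], [0, 0, 0]]]'
```

```text
t: 13.32
ee_pos: [0.6733, -0.1109, 0.0167]
ee_rot: [3.141, -0.001, 0.02]
wrist_force: [-4.8, 0.8, 8.9]
width: 0.529
grasp_force: 25.0
```

Scaled: -0.1 m / 0.8 = -0.125, -0.03 m / 0.8 = -0.0375.

```bash
python3 -m crank '[[0.7, [0, 0, 0], [0, 0, 0]], [0.7, [0, 0, 0], [0, 0, 0]], [0.7, [0, 0, 0], [0, 0, 0]], [0.7, [0, 0, -0.0375], [0, 0, 0]], [0.7, [0, 0, -0.0875], [0, 0, 0]], [0.7, [0, 0, -0.125], [0, 0, 0]], [0.7, [0, 0, -0.125], [0, 0, 0]]]'; python3 - <<'E'
from h import *
s=get_state();im=camera("wrist");cv2.imwrite("pics/w9.png",im[:,:,::-1]);print(s['ee_pos'],s['ee_rot'],s['joints'])
todo((.4797,-.0883,.09),.02)
g=cv2.cvtColor(im,cv2.COLOR_RGB2HSV)[:,:,2];
n,l,st,c=cv2.connectedComponentsWithStats((g[:300]<75).astype(np.uint8));print([(c[i].round(1),st[i].tolist()) for i in range(1,n) if 30<st[i,4]<12000])
print(g[190:310:8,270:380:6])
E
```

```text
t: 13.9
ee_pos: [0.6754, -0.1114, 0.123]
ee_rot: [3.14, -0.009, 0.02]
wrist_force: [-0.4, -0.3, 0.7]
width: 0.698
grasp_force: 0.0
[ 0.6754 -0.1114  0.123 ] [ 3.1397 -0.0086  0.0199] [-0.2007  0.1705  1.5373 -0.      1.425   1.3502]
ee [ 0.6745 -0.1112  0.1195] [ 3.1403 -0.0057  0.0198] t 13.95 shift [-0.1945 -0.0268  0.0284] rotvec [ 0.0013 -0.0057 -0.0002]
[(array([28.4, 68. ]), [0, 0, 57, 127, 5559]), (array([97.3, 66.5]), [55, 0, 82, 128, 6260]), (array([156.3,  64.8]), [125, 0, 57, 129, 2871]), (array([611.5,  59. ]), [556, 12, 84, 113, 2070]), (array([ 54.4, 205.6]), [26, 181, 58, 51, 2185]), (array([487.6, 181.5]), [473, 180, 30, 4, 117]), (array([481.2, 231.6]), [451, 191, 64, 100, 3531]), (array([317.9, 216.6]), [279, 198, 82, 52, 1086]), (array([443.6, 242.6]), [440, 232, 8, 22, 135]), (array([513.9, 243.1]), [510, 233, 9, 21, 114]), (array([596. , 262.5]), [592, 260, 11, 7, 41]), (array([575.4, 281.8]), [566, 264, 19, 36, 170]), (array([254.8, 290.4]), [245, 277, 17, 23, 237]), (array([387. , 290.6]), [382, 277, 15, 23, 202]), (array([635.4, 291. ]), [628, 276, 12, 24, 158
[... 567 characters left out ...]
 116  55  88 119 121 120 116  71 148 192 193
  192]
 [192 191 122  73 167 167 168 114  84  84 115 113 115 117  97 190 190 191
  192]
 [191 192 187  95 192 193 162 117 117 115 116 118 120 182 132 191 191 191
  192]
 [192 192 190 189 116 192 115 119 114 117 116 115 116 136 191 191 191 191
  192]
 [191 190 191 189 189 108  75 113 118 117 115 149 191 190 192 192 191 192
  190]
 [188 192 190 191 163 112 115 113 110 112 187 191 191 191 192 190 190 190
  191]
 [112 112 111 111 113 113 111 112 111 113 191 191 191 192 193 190 192 190
  191]
 [112 113 113 114 110 110 113 113 112 117 192 189 191 191 189 194 191 191
  191]
 [112 111 113 112 110 112 111 112 112 180 190 192 191 191 191 193 193 193
  193]]
```

Scaled: -0.195 m / 0.8 = -0.2438, 0.028 m / 0.8 = 0.035, -0.004 rad / 6.2832 = -0.0006.

```bash
python3 -m crank '[[0.75, [-0.2438, -0.0338, 0.035], [0, -0.0006, 0]], [0.75, [-0.2438, -0.0338, 0.035], [0, -0.0006, 0]], [0.75, [-0.2438, -0.0338, 0.035], [0, -0.0006, 0]], [0.75, [-0.2438, -0.0338, 0.035], [0, -0.0006, 0]], [0.75, [-0.2438, -0.0338, 0.035], [0, -0.0006, 0]], [0.75, [-0.2438, -0.0338, 0.035], [0, -0.0006, 0]], [0.75, [-0.2438, -0.0338, 0.035], [0, -0.0006, 0]]]'; python3 - <<'E'
from h import *
p=dict(ee_pos=np.array([.675,-.1113,.1215]),ee_rot=np.array([3.14,-.007,.0199]))
print('spool hole',onz('wrist',(321.5,241),.033,p))
s=get_state();im=camera("wrist");cv2.imwrite("pics/w10.png",im[:,:,::-1]);print(s['ee_pos'],s['ee_rot'])
print('pred',proj('wrist',(.4797,-.0883,.01),s),proj('wrist',(.4797,-.0883+.0205,.01),s))
hsv=cv2.cvtColor(im,cv2.COLOR_RGB2HSV)
for nm,lo,hi in [('green',(45,120,40),(75,255,255)),('yellow',(25,120,40),(35,255,255)),('amber',(8,100,30),(20,220,200))]:
    n,l,st,c=cv2.connectedComponentsWithStats(cv2.inRange(hsv,lo,hi));print(nm,[(c[i].round(1),st[i].tolist()) for i in range(1,n) if 40<st[i,4]])
print(hsv[210:290:6,270:380:6,2])
E
```

```text
t: 14.53
ee_pos: [0.4762, -0.0876, 0.0867]
ee_rot: [-3.142, 0.004, 0.02]
wrist_force: [0.3, -0.3, -0.2]
width: 0.752
grasp_force: 0.0
spool hole [ 0.6735 -0.1123  0.033 ]
[ 0.4762 -0.0876  0.0867] [-3.1416  0.0042  0.0196]
pred [321.3246 238.3214] [294.2782 237.8124]
green [(array([315.6, 242.7]), [304, 221, 29, 38, 567]), (array([292.9, 329.4]), [279, 310, 30, 40, 781]), (array([321. , 317.8]), [313, 311, 14, 15, 53])]
yellow [(array([135.9,  78.5]), [120, 7, 29, 139, 2403]), (array([322.9, 228.6]), [316, 221, 16, 21, 180]), (array([310.8, 322. ]), [300, 311, 23, 23, 247])]
amber [(array([466.3, 276.4]), [455, 267, 28, 24, 304]), (array([164.2, 368.4]), [152, 334, 32, 69, 948]), (array([477.9, 369.1]), [458, 334, 33, 69, 992]), (array([442.5, 436.5]), [229, 417, 411, 36, 10277])]
[[138 135 136 139 135 136 135 136 126 100 127 136 135 134 136 138 137 139
  138]
 [136 136 136 133 136 138 110 141 147 147 148 140 116 135 133 138 140 137
  137]
 [134 134 108 115 136 112 142 126 143 134 125 139 143 106 110 106 109 111
  112]
 [111 108 109 110 107 120 115 105 124 131 110 100 145 104 107 110 106 109
  108]
 [110 108 108 108 106 116  91  90  91 115 118  91 116 108 107 107 108 110
  109]
 [108 108 108 111 108 115  93  92  90 124 149 110 148 112 105 109 109 112
  110]
 [187 186 187 188 187 118  91  89  91  88 116  96 121 107 110 107 110 109
  111]
 [188 188 187 187 187 186 120  89  88  89  94 118 116 184 186 184 184 163
  178]
 [188 187 187 186 186 186 109 116 101  92 100 109 111 187 187 187 188 187
  188]
 [186 187 187 187 186 114 109 108 109 109 111 112 145 187 188 188 185 188
  188]
 [187 188 187 187 188 111 108 110 110 111 105 110 186 187 188 187 189 189
  188]
 [185 188 187 188 186 111 112 110 108 108 110 107 187 187 188 189 187 187
  187]
 [188 186 188 187 184 108 110 108 108 109 109 187 188 186 188 188 189 188
  187]
 [188 187 187 187 108 107 110 109 108 111 107 186 187 188 188 186 186 189
  189]]
```

Scaled: 0.081 m / 0.8 = 0.1013, 0.003 m / 0.8 = 0.0038, 0.002 rad / 6.2832 = 0.0003.

```bash
python3 -m crank '[[0.75, [0.0038, 0.0009, 0.05], [0, 0.0003, 0]], [0.75, [0.0038, 0.0009, 0.0813], [0, 0.0003, 0]], [0.75, [0.0038, 0.0009, 0.1013], [0, 0.0003, 0]], [0.75, [0.0038, 0.0009, 0.1013], [0, 0.0003, 0]], [0.3, [0.0038, 0.0009, 0.1013], [0, 0.0003, 0]], [0.3, [0.0038, 0.0009, 0.1013], [0, 0.0003, 0]], [0.3, [0.0038, 0.0009, 0.1013], [0, 0.0003, 0]], [0.3, [0.0038, 0.0009, 0.1013], [0, 0.0003, 0]]]' 10;  python3 -m crank '[[0.3, [0, 0, 0], [0, 0, 0]], [0.3, [0, 0, 0], [0, 0, 0]], [0.3, [0, 0, 0], [0, 0, 0]]]'
```

```text
t: 15.25
ee_pos: [0.481, -0.0886, 0.0077]
ee_rot: [3.141, 0.0, 0.02]
wrist_force: [0.6, -0.1, 0.5]
width: 0.513
grasp_force: 0.0
t: 15.5
ee_pos: [0.4807, -0.0886, 0.0073]
ee_rot: [3.141, 0.001, 0.02]
wrist_force: [0.4, -0.4, 6.5]
width: 0.43
grasp_force: 10.0
```

Scaled: 0.0035 m / 0.8 = 0.0044.

```bash
python3 -m crank '[[0.52, [0, 0, 0], [0, 0, 0]], [0.52, [0, 0, 0], [0, 0, 0]], [0.52, [0, 0, 0.0044], [0, 0, 0]], [0.52, [0, 0, 0.0044], [0, 0, 0]], [0.3, [0, 0, 0.0044], [0, 0, 0]], [0.3, [0, 0, 0.0044], [0, 0, 0]], [0.3, [0, 0, 0.0044], [0, 0, 0]]]' 10; python3 -m crank '[[0.3, [0, 0, -0.0375], [0, 0, 0]], [0.3, [0, 0, -0.0875], [0, 0, 0]], [0.3, [0, 0, -0.1125], [0, 0, 0]], [0.3, [0, 0, -0.1125], [0, 0, 0]], [0.3, [0, 0, -0.1125], [0, 0, 0]]]'; python3 - <<'E'
from h import *
s=get_state();im=camera("wrist");cv2.imwrite("pics/w11.png",im[:,:,::-1]);print(s['ee_pos'],s['ee_rot'])
todo((.6725,-.112,.09),.02)
hsv=cv2.cvtColor(im,cv2.COLOR_RGB2HSV)
for nm,lo,hi in [('green',(45,120,40),(75,255,255)),('yellow',(25,120,40),(35,255,255)),('amber',(8,100,30),(20,220,200))]:
    n,l,st,c=cv2.connectedComponentsWithStats(cv2.inRange(hsv,lo,hi));print(nm,[(c[i].round(1),st[i].tolist()) for i in range(1,n) if 40<st[i,4]])
print(hsv[260:350:6,260:390:6,2])
E
```

```text
t: 16.08
ee_pos: [0.4801, -0.0885, 0.003]
ee_rot: [-3.142, 0.002, 0.02]
wrist_force: [-0.5, -0.3, -0.5]
width: 0.438
grasp_force: 10.0
t: 16.5
ee_pos: [0.4809, -0.0886, 0.094]
ee_rot: [3.141, -0.0, 0.02]
wrist_force: [-0.4, -0.7, -1.0]
width: 0.435
grasp_force: 10.0
[ 0.4809 -0.0886  0.094 ] [ 3.141  -0.0002  0.0198]
ee [ 0.4802 -0.0884  0.0926] [3.1416 0.002  0.0198] t 16.55 shift [0.1918 0.0274 0.0023] rotvec [ 0.      0.002  -0.0002]
green [(array([326.2, 270.3]), [311, 267, 26, 17, 97]), (array([308.6, 299.9]), [291, 270, 43, 52, 1196]), (array([290.6, 333.4]), [279, 315, 24, 35, 608])]
yellow [(array([141.4,  88.3]), [126, 20, 28, 132, 2174]), (array([319.4, 280.5]), [309, 270, 23, 29, 364]), (array([304.5, 329.1]), [300, 325, 13, 9, 54])]
amber [(array([460.2, 278.5]), [450, 270, 26, 23, 266]), (array([227.7, 368.2]), [220, 334, 20, 69, 707]), (array([414.3, 369.1]), [403, 334, 20, 69, 701]), (array([372.7, 436.6]), [153, 417, 423, 35, 10663])]
[[193 194 193 194 193 193 169  83 116 122 120 119 116  94  95 192 193 193
  195 193 195 194]
 [193 194 193 193 194 169 116 125 119 108 
[... 560 characters left out ...]
1 111 119  88 122 121 114  41
   46  82  83  85]
 [ 74  77  36  27  99 116  95  93  97  95  92  91 118  94 121 120 158  42
   41  83  84  80]
 [ 75  78  27  24 119 102 116  93  90  94  94  92 103 124 124 112 193  64
   38  78  79  78]
 [ 74  74  26  28  92  93  97 114 109  92  93  92 102 116 118 194 193 150
   33  50  80  81]
 [ 74  44  27  48  89  95  91 106 163 121 113 114 137 192 193 193 196 191
   37  37  78  80]
 [ 78  36  32  92  91  92  91 110 114 119 111 194 193 192 192 192 195 195
   40  34  81  73]
 [ 76  22  22 112  87  89  92  94 121 105 172 194 192 191 194 195 195 194
   33  37  68  76]
 [ 67  23  25 112  91  93  89 101  92 115 194 194 189 193 196 196 194 194
   89  34  44  77]]
```

Scaled: 0.192 m / 0.8 = 0.24, 0.002 m / 0.8 = 0.0025.

```bash
python3 - <<'E'
from h import *
p=dict(ee_pos=np.array([.4805,-.0885,.0933]),ee_rot=np.array([3.1412,.001,.0198]))
for uv in [(319,258),(319,294.5),(319,328)]: print(onz('wrist',uv,p['ee_pos'][2]+.007,p)-p['ee_pos'])
E
python3 -m crank '[[0.3, [0.24, 0.0325, 0.0025], [0, 0, 0]], [0.3, [0.24, 0.0325, 0.0025], [0, 0, 0]], [0.3, [0.24, 0.0325, 0.0025], [0, 0, 0]], [0.3, [0.24, 0.0325, 0.0025], [0, 0, 0]], [0.3, [0.24, 0.0325, 0.0025], [0, 0, 0]], [0.3, [0.24, 0.0325, 0.0025], [0, 0, 0]], [0.3, [0.24, 0.0325, 0.0025], [0, 0, 0]]]'; python3 -m crank '[[0.3, [0, 0, 0], [0, 0, 0]]]'; python3 - <<'E'
from h import *
s=get_state();im=camera("wrist");cv2.imwrite("pics/w12.png",im[:,:,::-1])
todo((.6725,-.112,.036),.02)
print(proj('wrist',(.6725+.025,-.112,.033),s),proj('wrist',(.6725,-.112+.025,.033),s),proj('wrist',(.6725,-.112-.025,.033),s))
print(cv2.cvtColor(im,cv2.COLOR_RGB2HSV)[200:300:5,270:380:6,2])
E
```

```text
[0.0193 0.0009 0.007 ]
[-0.0011  0.0005  0.007 ]
[-0.0211  0.0001  0.007 ]
t: 17.13
ee_pos: [0.6727, -0.1106, 0.0876]
ee_rot: [-3.141, 0.006, 0.02]
wrist_force: [-0.0, 0.5, 0.2]
width: 0.433
grasp_force: 10.0
t: 17.22
ee_pos: [0.6718, -0.1105, 0.0889]
ee_rot: [-3.141, 0.005, 0.02]
wrist_force: [-0.5, 0.4, 0.2]
width: 0.437
grasp_force: 10.0
ee [ 0.6717 -0.1105  0.0896] [-3.1412  0.0036  0.0198] t 17.2667 shift [0.0009 0.0015 0.0536] rotvec [-0.0004  0.0036 -0.0002]
[323.3304 216.3203] [286.8884 250.3195] [358.1835 251.6779]
[[151 148 152 147 148  94  92  70  69  67  84  98 106 148 149 148 149 184
  177]
 [153 148 150 149  96  64  46  47  46  45  48  49  81  92 149 147 153 202
  153]
 [149 151 148  97  53  47  44  71 133 138  92  50  50  72 100 148 151 203
  155]
 [149 151  95  69  43  44 147 145 112 130 139 159  68  49  80 128 183 203
  152]
 [139 147  89  45  47 139 100 130 153 154 144 101 142  43  48  94 180 184
  149]
 [117  90  56  43  95 124 158 159 158 156 158 156 139 122  42  68 146 149
  138]
 [118  76  46  44 123 155 157 157 158 155 124 122 125 116  45  62 142 173
  120]
 [1
[... 350 characters left out ...]
 110 102  91 109 103 124 125 126  99 200 201
  201]
 [199 199 125 112 121  55 113 124 124 125 125 109  73 121 123 128 201 204
  201]
 [200 199 144  87  61 125 129 127 116 112 127 124 121  60 107 188 199 203
  199]
 [202 200 200 102 123 123 101 117 109  97  96 100 126 121 104 198 199 203
  200]
 [112  82 170 121 125  98  95 122 124 124 120 116 128 122 113 171  84 111
  197]
 [ 82  83  59 124 107  95  98 115 126 123 101 101 127 129 119  58  85  85
   87]
 [ 84  79  55 122  97  96  95  98 125 125 124 124 126 127 120  52  81  83
   86]
 [ 80  61  95 123  95  93  96  97 123 108 128 122 129 130 124  76  74  87
   85]
 [ 82  43  83 127  95  99  96  98 124 127 127  96 128 129 126  71  51  86
   84]]
```

Scaled: 0.0515 m / 0.8 = 0.0644, 0.001 m / 0.8 = 0.0013, 0.003 rad / 6.2832 = 0.0005.

```bash
python3 -m crank '[[0.3, [0.0038, 0.0013, 0.0313], [0, 0.0005, 0]], [0.3, [0.0038, 0.0013, 0.0538], [0, 0.0005, 0]], [0.3, [0.0038, 0.0013, 0.0644], [0, 0.0005, 0]], [0.3, [0.0038, 0.0013, 0.0644], [0, 0.0005, 0]], [0.3, [0.0038, 0.0013, 0.0644], [0, 0.0005, 0]], [0.3, [0.0038, 0.0013, 0.0644], [0, 0.0005, 0]]]'
```

```text
t: 17.77
ee_pos: [0.6761, -0.1117, 0.0407]
ee_rot: [3.141, -0.003, 0.02]
wrist_force: [0.7, 0.4, -0.3]
width: 0.437
grasp_force: 10.0
```

Scaled: 0.003 m / 0.8 = 0.0038, 0.0015 m / 0.8 = 0.0019.

```bash
python3 -m crank '[[0.3, [0, 0, 0.0019], [0, 0, 0]], [0.3, [0, 0, 0.0038], [0, 0, 0]], [0.3, [0, 0, 0.0038], [0, 0, 0]], [0.3, [0, 0, 0.0038], [0, 0, 0]]]'
```

```text
t: 18.1
ee_pos: [0.6758, -0.1116, 0.0363]
ee_rot: [3.142, -0.001, 0.02]
wrist_force: [-1.3, 0.2, 0.6]
width: 0.434
grasp_force: 10.0
```

Scaled: 0.001 m / 0.8 = 0.0013.

```bash
python3 -m crank '[[0.3, [0, 0, 0.0013], [0, 0, 0]], [0.3, [0, 0, 0.0013], [0, 0, 0]]]'; python3 -m crank '[[0.6, [0, 0, 0.0013], [0, 0, 0]], [0.6, [0, 0, 0.0013], [0, 0, 0]], [0.6, [0, 0, 0.0013], [0, 0, 0]], [0.6, [0, 0, -0.0375], [0, 0, 0]], [0.6, [0, 0, -0.0875], [0, 0, 0]], [0.6, [0, 0, -0.1063], [0, 0, 0]], [0.6, [0, 0, -0.1063], [0, 0, 0]]]'; python3 - <<'E'
from h import *
s=get_state();im=camera("wrist");cv2.imwrite("pics/w13.png",im[:,:,::-1]);print(s['ee_pos'],s['ee_rot'])
todo((.458,-.1975,.12),.02)
hsv=cv2.cvtColor(im,cv2.COLOR_RGB2HSV)
for nm,lo,hi in [('green',(45,120,40),(75,255,255)),('yellow',(25,120,40),(35,255,255))]:
    n,l,st,c=cv2.connectedComponentsWithStats(cv2.inRange(hsv,lo,hi));print(nm,[(c[i].round(1),st[i].tolist()) for i in range(1,n) if 40<st[i,4]])
print('pred wick',proj('wrist',(.674,-.111,.043),s),[proj('wrist',(.674+a,-.111+b,.043),s).round() for a,b in [(.02,0),(-.02,0),(0,.02),(0,-.02)]])
print(hsv[190:300:6,260:390:6,2])
E
```

```text
t: 18.27
ee_pos: [0.676, -0.1116, 0.0357]
ee_rot: [-3.142, -0.002, 0.02]
wrist_force: [-1.2, -0.5, 5.0]
width: 0.434
grasp_force: 10.0
t: 18.85
ee_pos: [0.6774, -0.1119, 0.1253]
ee_rot: [3.14, -0.008, 0.02]
wrist_force: [0.7, 0.4, 0.9]
width: 0.601
grasp_force: 0.0
[ 0.6774 -0.1119  0.1253] [ 3.1401 -0.0075  0.0198]
ee [ 0.6766 -0.1118  0.1225] [ 3.1408 -0.0047  0.0198] t 18.9 shift [-0.2202  0.0814  0.0015] rotvec [ 0.0008 -0.0047 -0.0002]
green [(array([312., 248.]), [301, 228, 28, 36, 533])]
yellow [(array([319.3, 234.4]), [313, 227, 15, 20, 167]), (array([163.2, 299.1]), [155, 280, 16, 36, 387])]
pred wick [318.9491 245.7357] [array([319., 221.]), array([318., 270.]), array([293., 245.]), array([345., 246.])]
[[142 143 141 141 141 144 140 142 142 144 143 140 143 139 142 141 143 176
  147 144 142 144]
 [142 144 144 144 141 142 143 142 120  91  93 112 140 144 142 143 144 178
  142 145 141 144]
 [144 144 143 142 145 144  89  79  50  48  44  46  73  90 142 144 142 186
  140 143 145 143]
 [142 140 141 144 142  91  53  40  46  80 104  69  46  43  84 143 142 146
  145 143 144 144]
 [144
[... 690 characters left out ...]
0  98 108 121 119 122 194 195
  193 193 192 193]
 [193 193 192 193 193 130 186 194 119  97  95  97 116 115 151 191 193 194
  192 192 193 193]
 [192 193 192 193 192 193 139 169 118 116 116 116 117 114 193 192 193 193
  193 193 193 192]
 [ 93 165 194 194 192 194 121 116 108  87  98 101 191 193 194 194 193 192
  193 189  94 157]
 [ 79  46 114 167 193 192 116 114 114 114 114 115 193 192 193 194 194 193
  191  75  83  86]
 [ 80  39 113 113 113 117 117 113 112 115 116 151 193 192 193 193 194 193
  192  63  68  83]
 [ 49  38 114 112 112 114 110 112 113 116 113 171 193 194 193 193 192 195
  193  51  50  85]
 [ 36  35 110 115 114 111 114 114 111 113 113 193 193 192 193 190 194 195
  196  44  47  83]]
```

Scaled: -0.22 m / 0.8 = -0.275, 0.0815 m / 0.8 = 0.1019, -0.003 rad / 6.2832 = -0.0005.

```bash
python3 -m crank '[[0.6, [-0.275, 0.1019, 0.0019], [0, -0.0005, 0]], [0.6, [-0.275, 0.1019, 0.0019], [0, -0.0005, 0]], [0.6, [-0.275, 0.1019, 0.0019], [0, -0.0005, 0]], [0.6, [-0.275, 0.1019, 0.0019], [0, -0.0005, 0]], [0.6, [-0.275, 0.1019, 0.0019], [0, -0.0005, 0]], [0.6, [-0.275, 0.1019, 0.0019], [0, -0.0005, 0]], [0.6, [-0.275, 0.1019, 0.0019], [0, -0.0005, 0]], [0.6, [-0.275, 0.1019, 0.0019], [0, -0.0005, 0]]]'; python3 - <<'E'
from h import *
s=get_state();im=camera("wrist");cv2.imwrite("pics/w14.png",im[:,:,::-1]);print(s['ee_pos'],s['ee_rot'])
todo((.458,-.1975,.018),.02)
hsv=cv2.cvtColor(im,cv2.COLOR_RGB2HSV)
n,l,st,c=cv2.connectedComponentsWithStats(cv2.inRange(hsv,(8,100,30),(20,220,200)));print('amber',[(c[i].round(1),st[i].tolist()) for i in range(1,n) if 40<st[i,4]])
for z in (0,.036,.048): print(z,proj('wrist',(.458,-.1975,z),s))
print(hsv[190:280:6,280:370:6,2]);print(hsv[190:280:6,280:370:6,1])
E
```

```text
t: 19.57
ee_pos: [0.4563, -0.1978, 0.1176]
ee_rot: [-3.141, 0.002, 0.018]
wrist_force: [0.8, 1.0, 0.2]
width: 0.602
grasp_force: 0.0
[ 0.4563 -0.1978  0.1176] [-3.1414  0.0023  0.0181]
ee [ 0.4571 -0.1975  0.1177] [-3.1412  0.0023  0.0189] t 19.6167 shift [0.0011 0.0001 0.0997] rotvec [-0.0004  0.0023 -0.0011]
amber [(array([319.4, 229.7]), [307, 219, 25, 26, 388]), (array([303.9, 312.1]), [274, 283, 60, 58, 2664]), (array([194.5, 368.1]), [184, 334, 27, 69, 806]), (array([447.4, 369.1]), [432, 334, 27, 69, 858]), (array([411.9, 436.6]), [192, 417, 424, 36, 10428])]
0 [320.2261 226.4303]
0.036 [320.0884 238.7493]
0.048 [320.034  243.6137]
[[134 137 138 137 133 136 134 135 136 136 136 135 135 137 169]
 [136 136 136 134 136 137 134 135 136 137 136 136 137 136 170]
 [136 136 134 135 136 135 135 134 138 137 139 135 135 136 180]
 [137 135 138 136 134 135 134 136 136 138 134 135 139 137 135]
 [136 135 134 135 135 137 137 134 138 137 135 135 135 134 140]
 [107 105 110 108 134 133  75  75 115 110 109 112 109 112 127]
 [107 105 106 109 106  71  83  86  76 110 107 110 111 108 108]
 [185 174 10
[... 738 characters left out ...]
5  43]
 [ 47  45  48  42  45  45  43  46  43  47  42  45  43  42  44]
 [ 48  51  42  47  46  44 105 112  49  51  47  48  51  50  46]
 [ 55  46  46  47  51 122 132 142 121  49  43  44  51  45  50]
 [ 37  44  48  44  45 135 149 159 148  44  44  46  50  46  40]
 [ 42  51  51  51  50 146  41  43 143  37  41  38  39  38  38]
 [ 40  45  47  45  51 103  42  41  86  38  37  38  38  37  38]
 [ 52  50  46  51  47  50  43  42  41  38  39  40  42  38  37]
 [ 54  51  46  50  51  53  54  41  40  38  38  40  40  40  37]
 [ 54  45  44  48  47  44  38  39  39  40  40  40  40  37  42]
 [ 50  48  47  48  47  49  40  41  37  37  41  39  38  38  33]
 [ 50  47  52  48  47  38  40  38  40  39  41  41  38  37  37]]
```

Scaled: 0.0985 m / 0.8 = 0.1231, 0.0015 m / 0.8 = 0.0019, 0.001 rad / 6.2832 = 0.0002.

```bash
python3 -m crank '[[0.6, [0.0019, 0, 0.05], [0, 0.0002, 0]], [0.6, [0.0019, 0, 0.0938], [0, 0.0002, 0]], [0.6, [0.0019, 0, 0.1231], [0, 0.0002, 0]], [0.6, [0.0019, 0, 0.1231], [0, 0.0002, 0]], [0.1, [0.0019, 0, 0.1231], [0, 0.0002, 0]], [0.1, [0.0019, 0, 0.1231], [0, 0.0002, 0]], [0.1, [0.0019, 0, 0.1231], [0, 0.0002, 0]], [0.1, [0.0019, 0, 0.1231], [0, 0.0002, 0]]]' 8;  python3 -m crank '[[0.1, [0, 0, 0], [0, 0, 0]], [0.1, [0, 0, 0], [0, 0, 0]], [0.1, [0, 0, 0], [0, 0, 0]], [0.1, [0, 0, 0], [0, 0, 0]]]'
```

```text
t: 20.28
ee_pos: [0.4596, -0.1977, 0.0215]
ee_rot: [3.141, -0.001, 0.02]
wrist_force: [0.1, 0.2, 0.7]
width: 0.359
grasp_force: 0.0
t: 20.62
ee_pos: [0.4589, -0.1975, 0.0205]
ee_rot: [3.141, 0.0, 0.02]
wrist_force: [0.2, 0.6, 4.0]
width: 0.215
grasp_force: 8.0
```

Scaled: -0.09 m / 0.8 = -0.1125, -0.08 m / 0.8 = -0.1.

```bash
python3 -m crank '[[0.1, [0, 0, -0.05], [0, 0, 0]], [0.1, [0, 0, -0.1], [0, 0, 0]], [0.1, [0, 0, -0.1125], [0, 0, 0]], [0.1, [0, 0, -0.1125], [0, 0, 0]], [0.1, [0, 0, -0.1125], [0, 0, 0]]]'; python3 - <<'E'
from h import *
q=[('pics/w14.png',dict(ee_pos=np.array([.4567,-.1977,.1176]),ee_rot=np.array([-3.1413,.0023,.0185]))),
('pics/w7.png',dict(ee_pos=np.array([.445,-.281,.086]),ee_rot=np.array([-3.1413,.0052,.0187])))]
s=get_state();im=camera('wrist');cv2.imwrite('pics/w15.png',im[:,:,::-1]);q.append(('pics/w15.png',s));print(s['ee_pos'],s['ee_rot'])
for f,p in q:
    im=cv2.imread(f)[:,:,::-1].copy();hsv=cv2.cvtColor(im,cv2.COLOR_RGB2HSV)
    c0=proj('wrist',(.5645,-.1615,.018),p)
    m=cv2.inRange(hsv,(98,70,25),(125,255,255));n,l,st,c=cv2.connectedComponentsWithStats(m)
    for i in range(1,n):
        if st[i,4]>200 and np.hypot(*(c[i]-c0))<45:
            cs,_=cv2.findContours((l==i).astype(np.uint8),cv2.RETR_EXTERNAL,cv2.CHAIN_APPROX_NONE);e=cv2.fitEllipse(cv2.convexHull(max(cs,key=len)))
            # world outline at foot height, only if round
            print(f,c0.round(),'foot',np.round(e[0],1),np.round(e[1],1),st[i],onz('wrist',e[0],.004,p))
    m=cv2.inRange(hsv,(0,0,0),(180,255,70));n,l,st,c=cv2.connectedComponentsWithStats(m)
    print([(c[i].round(1),st[i].tolist(),onz('wrist',c[i],.012,p)) for i in range(1,n) if st[i,4]>60 and np.hypot(*(c[i]-c0))<40])
E
```

```text
t: 21.03
ee_pos: [0.4588, -0.1975, 0.1099]
ee_rot: [3.141, 0.0, 0.02]
wrist_force: [0.0, 0.2, -0.9]
width: 0.221
grasp_force: 8.0
[ 0.4588 -0.1975  0.1099] [3.1412 0.0002 0.0198]
pics/w14.png [274.  93.] foot [273.8  92.7] [80.4 87.7] [ 234   49   81   88 3574] [ 0.5658 -0.1597  0.004 ]
[(array([270.8,  92.1]), [246, 65, 50, 55, 2123], array([ 0.5654, -0.1585,  0.012 ])), (array([284.2, 118.8]), [263, 104, 39, 22, 108], array([ 0.5466, -0.1683,  0.012 ]))]
pics/w7.png [134.  64.] foot [142.3  65.3] [ 90.6 108.1] [  95   14   96  104 5108] [ 0.566  -0.1595  0.004 ]
[(array([130.9,  62.3]), [102, 31, 58, 64, 2828], array([ 0.5662, -0.1563,  0.012 ])), (array([165.3,  74.3]), [144, 36, 31, 67, 472], array([ 0.5596, -0.1777,  0.012 ]))]
pics/w15.png [273.  95.] foot [273.   95.4] [82.6 89.9] [ 232   51   83   90 3776] [ 0.5654 -0.1597  0.004 ]
[(array([270. ,  94.8]), [244, 67, 52, 56, 2244], array([ 0.565 , -0.1587,  0.012 ])), (array([289.7, 119.9]), [275, 106, 27, 23, 75], array([ 0.5479, -0.1729,  0.012 ]))]
```

Scaled: 0.1085 m / 0.8 = 0.1356, -0.0356 m / 0.8 = -0.0445.

```bash
python3 -m crank '[[0.1, [0.1356, -0.0445, 0], [0, 0, 0]], [0.1, [0.1356, -0.0445, 0], [0, 0, 0]], [0.1, [0.1356, -0.0445, 0], [0, 0, 0]], [0.1, [0.1356, -0.0445, 0], [0, 0, 0]], [0.1, [0.1356, -0.0445, 0], [0, 0, 0]], [0.1, [0.1356, -0.0445, 0], [0, 0, 0]]]'; python3 - <<'E'
from h import *
s=get_state();im=camera('wrist');cv2.imwrite('pics/w16.png',im[:,:,::-1]);print(s['ee_pos'],s['ee_rot'])
todo((.5665,-.1597,.0255),.02)
hsv=cv2.cvtColor(im,cv2.COLOR_RGB2HSV)
m=cv2.inRange(hsv,(98,70,25),(125,255,255));n,l,st,c=cv2.connectedComponentsWithStats(m)
print([(c[i].round(1),st[i].tolist()) for i in range(1,n) if st[i,4]>60])
print([proj('wrist',(.5655+a,-.1597+b,z),s).round(1) for a,b,z in [(.032,0,.004),(0,.032,.004),(0,-.032,.004)]])
n,l,st,c=cv2.connectedComponentsWithStats(cv2.inRange(hsv,(8,100,30),(20,220,200)));print('amber',[(c[i].round(1),st[i].tolist()) for i in range(1,n) if 40<st[i,4]])
h=hsv[280:340:5,285:360:4];print(h[:,:,1])
E
```

```text
t: 21.58
ee_pos: [0.5655, -0.1596, 0.108]
ee_rot: [-3.141, 0.004, 0.02]
wrist_force: [-0.4, 0.1, -0.0]
width: 0.215
grasp_force: 8.0
[ 0.5655 -0.1596  0.108 ] [-3.1408  0.0037  0.02  ]
ee [ 0.5653 -0.1598  0.1086] [-3.1411  0.0029  0.0195] t 21.6333 shift [ 0.0014 -0.0001  0.0831] rotvec [-0.0005  0.0029 -0.0005]
[(array([445.9,  96. ]), [398, 23, 103, 158, 2809]), (array([423.8, 124.5]), [411, 36, 60, 135, 648]), (array([260.3,  94.2]), [208, 40, 98, 106, 1629]), (array([320.9, 228.5]), [284, 197, 74, 70, 2545]), (array([ 35.2, 299.2]), [0, 271, 72, 64, 2187])]
[array([321.5, 194.7]), array([282.5, 231.8]), array([358.8, 233.3])]
amber [(array([319.3, 284.8]), [300, 265, 41, 45, 1113]), (array([271.8, 368.7]), [267, 334, 13, 69, 508]), (array([370., 369.]), [363, 334, 13, 69, 513]), (array([325.1, 433.7]), [101, 390, 421, 63, 12150])]
[[ 44  46  45  41 106 129 134 124 141 132 132 117 117  73  48  50  49  42
   52]
 [ 52  47  47  43  87 140 147 165 151 132 141 134 132 119  48  47  41  36
   44]
 [ 53  51  52  46 113 140 157 153 142 141 142 146 144 140  75  54  45  40
   46]
 [ 48  41  45  37 117 160 170 161  90  42  52 112 141 135  83  54  43  47
   44]
 [ 56  52  51  44  45 151 165  37  42  41  42  33  50 144  78  45  50  57
   45]
 [ 38  47  50  44  83 147  98  41  47  40  39  39  51 114  50  70  42  47
   47]
 [ 50  44  46  51  64  41  66  42  37  36  38  38  39  42  54  60  48  43
   49]
 [ 48  55  51  31  50  49  41  33  35  39  42  37  38  43  45  29  45  46
   56]
 [ 46  49  49  62  51  37  39  36  41  32  33  37  40  44  41  50  38  47
   56]
 [ 45  48  83  71  49  38  38  43  38  44  43  40  36  35  38  35  53  51
   39]
 [ 47  52  48  66  39  39  36  39  36  41  41  40  38  38  37  23  49  60
   45]
 [ 52  50 106  51  38  39  39  39  36  39  38  39  38  23  15  29  38  49
   45]]
```

Scaled: 0.079 m / 0.8 = 0.0988, 0.065 m / 0.8 = 0.0813, 0.002 rad / 6.2832 = 0.0003.

```bash
python3 -m crank '[[0.1, [0.0006, 0, 0.0438], [0, 0.0003, 0]], [0.1, [0.0006, 0, 0.0813], [0, 0.0003, 0]], [0.1, [0.0006, 0, 0.0988], [0, 0.0003, 0]], [0.1, [0.0006, 0, 0.0988], [0, 0.0003, 0]], [0.1, [0.0006, 0, 0.0988], [0, 0.0003, 0]], [0.1, [0.0006, 0, 0.0988], [0, 0.0003, 0]]]'
```

```text
t: 22.13
ee_pos: [0.5675, -0.1601, 0.0327]
ee_rot: [3.141, -0.003, 0.019]
wrist_force: [0.9, 0.4, 0.3]
width: 0.214
grasp_force: 8.0
```

Scaled: 0.0025 m / 0.8 = 0.0031, 0.001 m / 0.8 = 0.0013.

```bash
python3 -m crank '[[0.1, [0, 0, 0.0013], [0, 0, 0]], [0.1, [0, 0, 0.0031], [0, 0, 0]], [0.1, [0, 0, 0.0031], [0, 0, 0]], [0.1, [0, 0, 0.0031], [0, 0, 0]]]'
```

```text
t: 22.47
ee_pos: [0.5671, -0.1597, 0.0287]
ee_rot: [3.141, -0.002, 0.02]
wrist_force: [0.6, 1.3, -0.6]
width: 0.216
grasp_force: 8.0
```

Scaled: 0.0025 m / 0.8 = 0.0031, 0.001 m / 0.8 = 0.0013.

```bash
python3 -m crank '[[0.1, [0, 0, 0.0013], [0, 0, 0]], [0.1, [0, 0, 0.0031], [0, 0, 0]], [0.1, [0, 0, 0.0031], [0, 0, 0]], [0.1, [0, 0, 0.0031], [0, 0, 0]]]'
```

```text
t: 22.8
ee_pos: [0.5668, -0.1596, 0.0256]
ee_rot: [-3.141, -0.001, 0.02]
wrist_force: [-0.0, -0.0, -0.0]
width: 0.217
grasp_force: 8.0
```

Scaled: 0.0015 m / 0.8 = 0.0019, 0.001 m / 0.8 = 0.0013.

```bash
python3 -m crank '[[0.1, [0, 0, 0.0013], [0, 0, 0]], [0.1, [0, 0, 0.0019], [0, 0, 0]], [0.1, [0, 0, 0.0019], [0, 0, 0]]]'
```

```text
t: 23.05
ee_pos: [0.5674, -0.1596, 0.0251]
ee_rot: [-3.142, -0.002, 0.02]
wrist_force: [-0.8, 2.1, 6.3]
width: 0.221
grasp_force: 8.1
```

Contact with the cup floor. Release, rise, and retreat to the right so the fixed cameras see the table.

Scaled: -0.15 m / 0.8 = -0.1875, -0.115 m / 0.8 = -0.1438.

```bash
python3 -m crank '[[0.5, [0, 0, 0], [0, 0, 0]], [0.5, [0, 0, 0], [0, 0, 0]], [0.5, [0, 0, 0], [0, 0, 0]], [0.5, [0, 0, 0], [0, 0, 0]], [0.5, [0, 0, -0.0438], [0, 0, 0]], [0.5, [0, 0, -0.0938], [0, 0, 0]], [0.5, [0, 0, -0.1438], [0, 0, 0]], [0.5, [0, 0, -0.1875], [0, 0, 0]]]'; python3 -m crank '[[0.5, [-0.125, 0.1875, -0.0375], [0, 0, 0]], [0.5, [-0.125, 0.1875, -0.0375], [0, 0, 0]], [0.5, [-0.125, 0.1875, -0.0375], [0, 0, 0]], [0.5, [-0.125, 0.1875, -0.0375], [0, 0, 0]], [0.5, [-0.125, 0.1875, -0.0375], [0, 0, 0]], [0.5, [-0.125, 0.1875, -0.0375], [0, 0, 0]]]'; python3 - <<'E'
from h import *
s=get_state();im=camera('wrist');sc=camera('scene');sd=camera('side');print(s['ee_pos'],s['ee_rot'])
for n,i in [('w17',im),('s17',sc),('d17',sd)]:cv2.imwrite(f'pics/{n}.png',i[:,:,::-1])
z=lambda i,f:cv2.resize(i,None,fx=f,fy=f,interpolation=cv2.INTER_CUBIC)
a=z(im[0:300,100:500],1.0);b=z(sc[185:285,270:430],2.5);d=z(sd[200:312,200:360],2.5)
o=np.zeros((590,800,3),np.uint8);o[:300,:400]=a;o[:250,400:]=b;o[300:580,:400]=d;o[300:590,400:]=z(im[60:205,150:350],2)
cv2.imwrite('pics/fin.png',o[:,:,::-1])
E
```

```text
t: 23.72
ee_pos: [0.5666, -0.1596, 0.1768]
ee_rot: [3.141, -0.002, 0.02]
wrist_force: [0.5, 0.3, -0.1]
width: 0.501
grasp_force: 0.0
t: 24.22
ee_pos: [0.468, -0.3144, 0.205]
ee_rot: [3.14, -0.001, 0.016]
wrist_force: [-0.2, 0.3, 0.1]
width: 0.499
grasp_force: 0.0
[ 0.468  -0.3144  0.205 ] [ 3.1404 -0.0015  0.0163]
```

View pics/fin.png

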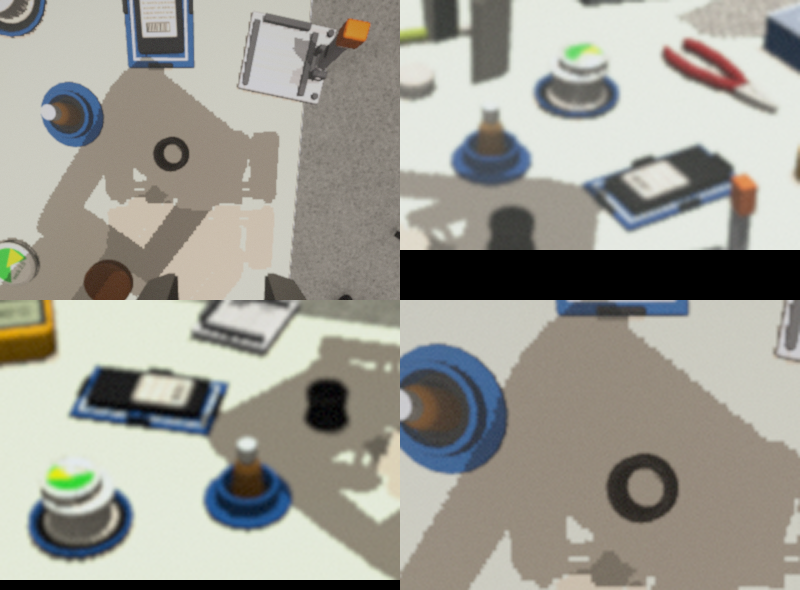

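```bash
python3 - <<'E'
from h import *
def lab(f,near):
    im=cv2.imread(f);h=cv2.cvtColor(im,cv2.COLOR_BGR2HSV);m=cv2.inRange(h,(22,80,60),(80,255,255));ys,xs=np.where(m>0);k=np.hypot(xs-near[0],ys-near[1])<20
    return (xs[k].min()+xs[k].max())/2,(ys[k].min()+ys[k].max())/2
a,b=lab('pics/s17.png',(343,206)),lab('pics/d17.png',(229,269));print(a,b,tri('scene',a,'side',b))
X=(.673,-.1115)
for n in('scene','side'):
    print(n,'wick top',proj(n,(*X,.043)),'spool top',proj(n,(*X,.033)),'dish',proj(n,(*X,.005)))
# spool/wick left-right silhouettes per row
for f,u0,r0,r1 in (('s17',343,203,232),('d17',231,262,290)):
    v=cv2.cvtColor(cv2.imread(f'pics/{f}.png'),cv2.COLOR_BGR2GRAY);
    for r in range(r0,r1,2): print(r,v[r,u0-18:u0+19:2])
E
```

```text
(np.float64(342.5), np.float64(205.0)) (np.float64(227.5), np.float64(270.5)) [ 0.6758 -0.1084  0.045 ]
scene wick top [341.6927 207.085 ] spool top [341.5262 211.2089] dish [341.0692 222.5291]
side wick top [229.3483 270.0291] spool top [229.9488 274.4136] dish [231.583  286.3463]
203 [231 231 231 230 229 223 212 197 189 187 195 217 226 230 231 230 231 230
 231]
205 [231 230 231 231 227 213 183 171 177 202 217 218 218 224 230 230 231 231
 231]
207 [231 230 230 230 222 214 188 180 201 225 228 230 228 223 226 231 231 230
 230]
209 [231 231 229 230 184 189 214 211 221 229 231 231 226 207 213 230 230 231
 231]
211 [230 230 227 227 184 133 161 184 203 214 214 199 170 136 202 230 231 231
 231]
213 [229 229 216 214 224 193 160 124 120 127 134 140 145 179 212 231 231 231
 231]
215 [223 185 133 138 191 220 219 209 176 169 182 204 181 157 191 226 230 229
 231]
217 [160 101  82  93 106 139 166 179 181 178 175 152 115  93 107 175 226 231
 231]
219 [109  76  92  99  98  97 100 105 113 105  99  99  94  95  79 110 194 229
 231]
221 [ 91  75 135 111  97  94  98 100 104 102  98  97 100 120  85  88 1
[... 889 characters left out ...]
51 177 216 184 214 231 229 230
 229]
274 [229 223 215 211 186 162 151 153 155 167 190 219 194 124 209 231 223 225
 229]
276 [230 216 142 204 221 216 211 208 209 212 208 176 123 146 225 230 172 146
 214]
278 [229 218 126 113 154 185 193 194 178 157 119  95 149 214 231 216 109  66
 135]
280 [220 156 146 155 118 100 105 110 108  87 115 172 220 230 219 148  73  43
  68]
282 [159  78  91 174 185 142 142 147 178 191 218 228 226 197 138 104 152  70
  45]
284 [100  50  44  97 142 174 201 212 217 220 206 181 144 100  81  90 184 113
  38]
286 [ 65  35  65 104  87  92 107 120 121 114 104  89  81  80  80  93 190 128
  34]
288 [ 59  27  73 114  88  84  87  85  85  83  81  82  81  85  81 121 192  95
  37]
```

```bash
python3 -m crank '[[0.5, [0, 0, 0], [0, 0, 0]], [0.5, [0, 0, 0], [0, 0, 0]], [0.5, [0, 0, 0], [0, 0, 0]], [0.5, [0, 0, 0], [0, 0, 0]]]' && python3 -c "
from rig import *
print(sign_off())"
```

```text
t: 24.7
ee_pos: [0.4701, -0.311, 0.204]
ee_rot: [-3.141, -0.001, 0.021]
wrist_force: [-0.1, 0.1, -1.0]
width: 0.501
grasp_force: 0.0
the job is handed in; nothing more can be done
None
```

I handed the job in at about 25 s, and sign-off returned no verdict. In the last pictures the bar is up, the battery is flat in the cradle outline, the solder spool is in the dish with the wick on top (about 4 mm off centre at most), and the flux bottle stands in the cup. Everything is let go and the arm is clear.

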